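# Park the dry-block heater in its bench bay and pack the tip box beside it

### The job

Put the bench in order: walk the heavy dry-block heater forward into the L-shaped bench stop by pushing the bare corners of its front in turn, sliding flat on the bench, until its back lies flush on the long rail and its side flush on the short cheek; never touch its black control panel and never let it swing more than about 35 degrees out of line with the stop. Then stand the tip box flat in the place beside it, long way front to back, flush against both the long rail and the heater's free side. Leave the flask, the bottle and the beaker where they stand, and let go of everything at the end.

Things in the scene. Friction and masses are not known exactly. Their poses are not given: they have to be found in the camera images.
- bay: Low L-shaped aluminium stop fixed to the bench, 28 mm high, walls 20 mm thick. Origin: inner corner of the L at bench level; +x away from the robot, z up; yaw within 6 degrees of the robot's axes. The long rail's face is the plane x = 0 (y from -280 to +20 mm); the short cheek's face is y = 0 (x from -70 to 0 mm). Home: heater centre at x -55, y -100 mm; tip box centre at x -60, y -231 mm.
- heater_mid (a point): Centre, half-way up, of the dry-block heater: a loose white box with a metal top full of wells, 110 deep (x), 200 wide (y), 56 mm high, too wide to grasp. +x points out of its back, away from the robot; its front looks to -x. It starts askew by up to 15 degrees, 100 to 150 mm from home. 0.9 to 1.3 kg; slides at about 4 to 15 N; push it 20 to 45 mm above the bench.
- panel: The heater's delicate black control panel, in the middle of its front: 120 mm wide, 12 mm proud, from 8 to 50 mm above the bench, leaving 40 mm of bare front at each end. Origin: middle of the heater's front face at its foot; the panel spans x = -12 to 0, y = -60 to +60 mm; axes as the heater's. It must not be touched.
- tipbox_mid (a point): Centre, half-way up, of the closed pipette-tip box: a loose grey plastic box with a white patch on its lid, 120 mm long (x) by 62 mm wide (y) by 60 mm high, 0.35 kg; to the right of the heater, turned by up to 30 degrees. Can be gripped across its width. z up; either end may go to the rail.
- flask_mid (a point): Centre, half-way up, of a foil-covered conical flask, 76 mm across, 120 mm high, to the right of the heater's bay. Bystander: leave it standing where it is.
- bottle_mid (a point): Centre, half-way up, of an amber reagent bottle, 64 mm across, 150 mm high, on the left. Bystander: leave it standing where it is.
- beaker_mid (a point): Centre, half-way up, of a white beaker, 70 mm across, 90 mm high, on the left. It may change places with the bottle. Bystander: leave it standing where it is.
- heater: The heater itself (see heater_mid). Origin: the middle of its underside, 28 mm below the centre; same axes.
- tipbox: The tip box itself (see tipbox_mid). Origin: the middle of its underside, 30 mm below the centre; same axes.
There are look-alikes about, which are no part of the job. What is shaped like the tipbox but red or yellow is not meant. Of the things that look like the heater, the smaller one is meant.

How it is judged:
By the outcome, as a careful person would: the job done as asked, in the order asked, and still so for the second after the job is handed in, with the robot touching nothing.
It also fails if it takes over 72 s, if anything falls off the work surface, if the arm or the gripper's body presses on something with over 40 N, if the wrist force passes 120 N, or if a joint passes its speed limit or range.

### The arm

A 6-joint arm with a two-finger parallel gripper is mounted at the origin on the work surface. World frame = base frame: x ahead of the robot, y to its left, z up, the work surface at z = 0. Lengths are in m, angles in rad, forces in N, time in s.
With the tool pointing down it reaches from about 0.35 to 0.775 m from the base axis. Payload 7.3 kg.
Tool frame: the origin (TCP) lies at the very end of the fingers, on their centre line; the grasp point (between the pads) lies 19 mm behind it; z points along the fingers, y is the direction in which the jaws open and shut (so a half turn about z gives the same grasp; the last joint's range is limited). The gripper opens to 92 mm and grips with 3 to 60 N. Pads are 19 mm wide; open, the fingers measure 130 mm over their backs; the gripper's body (75 mm by 190 mm) begins 47 mm behind the grasp point.
Start: joints at [-1.424, 0.342, 1.524, -0, 1.275, -0.146], TCP at [0.152, -0.503, 0.227] pointing down, gripper open.
Joint ranges: [-2.53, 2.53], [-0.77, 2.02], [0.04, 2.7], [-1, 4.14], [0.28, 2.66], [-3.11, 3.11]. Speed limits (rad/s): [2.57, 2.57, 3.14, 3.14, 3.14, 3.14].

### API

Orientations are given as a rotation vector (axis times angle).
In Python, from bench import bot gives the robot as it stands. The module is installed in compiled form; this text tells all that it offers.
- The arm moves only by the shell command python3 -m handwheel 'ROWS' [FORCE]. ROWS is a JSON object of lists of equal length, an entry for each row: "travel": the shift along the tool's x, y, z in cm, a list of three; "turn": the turn, a rotation vector about the tool's x, y, z in degrees, a list of three; "gripper": the opening, from 0 (shut) to 1 (fully open). A call has 1 to 20 rows; each row is the pose to reach, as a shift and turn from the pose commanded when the call began, along the tool's axes at that moment; what a row does not reach only later rows make up. A row lasts 1/10 s, in which the tool goes at most 50 mm and 8.59 degrees, less where a joint would pass 70% of its speed; a pose out of reach is approached as far as the arm can. A call with a gripper value outside its range is refused whole. The fingers move at their own pace and stop on an object; FORCE is the grip in N (left out, the last holds). Time passes only in rows, so rows that repeat a pose let the fingers close. It gives the time, the measured TCP pose, the force and the opening at its end, in the units of the state.
- bot.state(): the state, without advancing time (a new reading comes with each control period).
- bot.grab_frame(name): name is "side" or "top" or "wrist"; returns the picture (480x640x3 uint8, red, green, blue); there is no depth.
- bot.calibration(name): a dict with "camera_matrix" (3x3 intrinsics, pixels), "R" (3x3) and "t" (3): a world point X has camera coordinates R X + t. Camera axes: x right, y down, z forward; pixel columns grow to the right and rows downward; lengths in m; the calibration is good to about 2 mm. A picture is of the moment at which its call begins: read the wrist's pose just before it. calibration takes no time and is no camera call; for the wrist camera it gives the pose at the moment of the call.
- bot.close_job(): hands the job in, once; it reports no verdict.
The state is a dict: "clock": time; "qpos": joint angles; "qvel": joint speeds; "joint_efforts": joint torques, N m; "tcp_pos": TCP position; "eef_rot": TCP orientation; "contact_force": force on the tool from outside, world axes, zero at the start; "ft_torque": the same for the moment, N m; "grip_width": finger opening in m.
Only numpy, scipy, OpenCV 4.12 (cv2) and the standard library are available. Lean on these libraries where they do the work, as an engineer would, in place of code of your own. Each camera call takes 0.05 s, during which the arm holds its last target.

## Working session

There is one attempt and no reset: what is moved stays moved. The work goes in short steps, Python scripts to look and compute and a shell command to move; the robot and the scene stay as the last step left them, time stands still between calls to the robot, and variables do not carry over. Pictures are saved under pics/ and viewed, and the job is handed in when it is done.

```bash
ls; mkdir -p pics; python3 - <<'E'
from bench import bot
import cv2,json
s=bot.state();print(s)
for n in ("top","side"):
    im=bot.grab_frame(n);cv2.imwrite(f"pics/{n}0.png",im[:,:,::-1]);c=bot.calibration(n);print(n,c)
E
```

```text
pics
{'clock': 0.0, 'qpos': array([-1.42402393e+00,  3.42727532e-01,  1.52499920e+00,  5.29005615e-06,
        1.27536432e+00, -1.45988956e-01]), 'qvel': array([-1.33248327e-03,  8.13942508e-04, -1.16194000e-03, -3.34287814e-05,
       -6.49782053e-05,  7.08251923e-04]), 'joint_efforts': array([ 3.30888261e-04, -4.31238985e+01, -2.44222730e+01,  7.16609904e-02,
        5.56980050e-02, -1.21468361e-04]), 'tcp_pos': array([ 0.15148456, -0.50226488,  0.22604867]), 'eef_rot': array([-3.10651276e+00, -4.58006967e-01, -7.02245411e-06]), 'contact_force': array([-0.04556466,  0.87012642, -0.36484507]), 'ft_torque': array([ 0.02439785, -0.0271086 , -0.047838  ]), 'grip_width': 0.09175079907914045}
top {'camera_matrix': array([[548.99965902,   0.        , 325.3516556 ],
       [  0.        , 548.99965902, 242.38451153],
       [  0.        ,   0.        ,   1.        ]]), 'R': array([[-0.01914037, -0.9997866 ,  0.00777163],
       [-0.98294712,  0.01739498, -0.18306387],
       [ 0.18288962, -0.01114301, -0.9830703 ]]), 't': array([-0.08541236,  0.47239569,  1.4212075 ])}
side {'camera_matrix': array([[433.93157755,   0.        , 320.34896988],
       [  0.        , 433.93157755, 233.60056422],
       [  0.        ,   0.        ,   1.        ]]), 'R': array([[-0.94252736, -0.33412309, -0.00198383],
       [-0.16495677,  0.47047326, -0.8668588 ],
       [ 0.29057088, -0.81671089, -0.49854979]]), 't': array([0.40012291, 0.17861896, 0.7680285 ])}
```

View pics/top0.png

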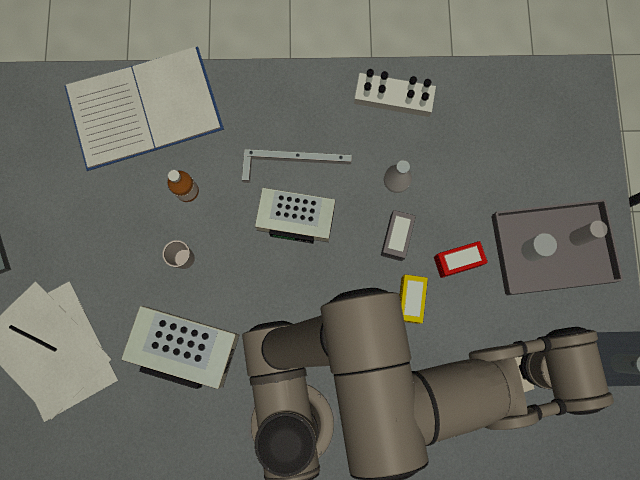

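View pics/side0.png

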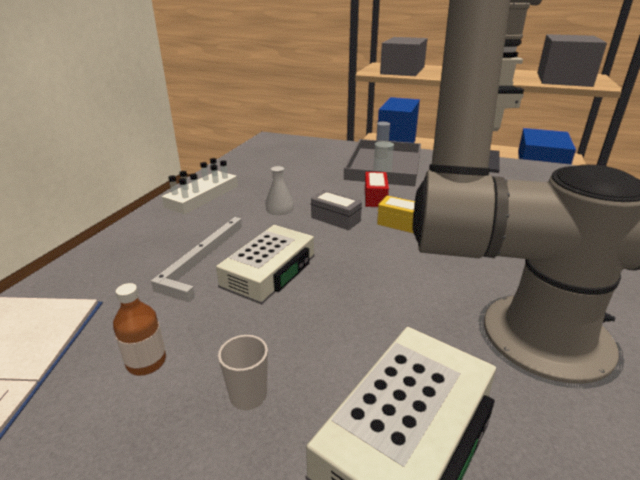

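Top view: the heater-like boxes are at (296,214) and (180,347). The smaller one, at (296,214), is meant. For the tip box there is grey (398,235), red (461,259) and yellow (414,299), so the grey one is meant. The L-stop is at (245–350,150–180). I'll confirm in a crop and measure.

```bash
cat > h.py <<'E'
import numpy as np,cv2
from bench import bot
def ray(n,uv,z,c=None):
    c=c or bot.calibration(n);K,R,t=c['camera_matrix'],c['R'],c['t']
    uv=np.atleast_2d(np.array(uv,float));d=(np.linalg.inv(K)@np.c_[uv,np.ones(len(uv))].T)
    o=-R.T@t;d=R.T@d;return (o[:,None]+d*((z-o[2])/d[2])).T
def proj(n,X,c=None):
    c=c or bot.calibration(n);p=c['camera_matrix']@(c['R']@np.atleast_2d(X).T+c['t'][:,None]);return (p[:2]/p[2]).T
def T2(x,y,yaw,pts):
    a=np.array([[np.cos(yaw),-np.sin(yaw)],[np.sin(yaw),np.cos(yaw)]]);return np.atleast_2d(pts)@a.T+[x,y]
E
python3 - <<'E'
from h import *
im=cv2.imread('pics/top0.png');c=im[135:330,230:480]
cv2.imwrite('pics/crop0.png',cv2.resize(c,(769,600),interpolation=cv2.INTER_CUBIC))
hsv=cv2.cvtColor(im,cv2.COLOR_BGR2HSV)
for p in [(296,193),(265,200),(300,156),(247,165),(388,240),(398,235),(320,250),(405,213)]: print(p,hsv[p[1],p[0]])
E
```

```text
(296, 193) [ 34  21 167]
(265, 200) [ 39  29 166]
(300, 156) [ 56  12 154]
(247, 165) [ 55  11 143]
(388, 240) [ 3 23 98]
(398, 235) [ 37  24 177]
(320, 250) [45 11 94]
(405, 213) [  5  24 117]
```

View pics/crop0.png

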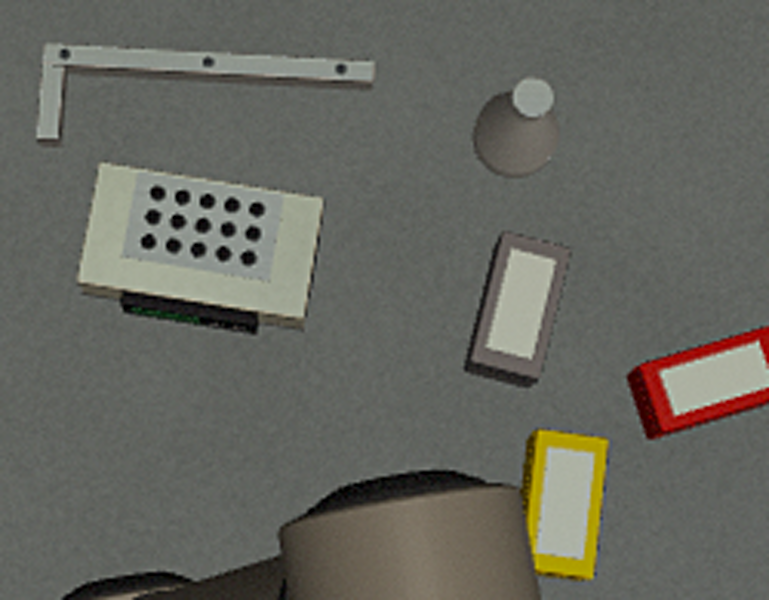

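```bash
cat >> h.py <<'E'
def measure_top(im,verbose=True):
    big=cv2.resize(im,None,fx=4,fy=4,interpolation=cv2.INTER_CUBIC);hsv=cv2.cvtColor(big,cv2.COLOR_BGR2HSV)
    m=(hsv[...,2]>128).astype(np.uint8)*255
    cs,_=cv2.findContours(m,cv2.RETR_EXTERNAL,cv2.CHAIN_APPROX_NONE);out=[]
    for k in cs:
        a=cv2.contourArea(k)/16
        if a<150: continue
        r=cv2.minAreaRect(k);q=(cv2.boxPoints(r)-1.5)/4
        if not(220<q[:,0].mean()<430 and 130<q[:,1].mean()<330):continue
        out.append((a,q,(k[:,0,:]-1.5)/4))
    return out
E
python3 - <<'E'
from h import *
im=cv2.imread('pics/top0.png')
for a,q,k in measure_top(im):
    print(round(a),q.round(1).tolist())
    for z in (.028,.056,.06):
        w=ray('top',q,z)[:,:2]; r=cv2.minAreaRect((w*1000).astype(np.float32)); print(z,np.round(r[0],1),np.round(r[1],1),round(r[2],1))
E
```

```text
1018 [[398.8999938964844, 320.3999938964844], [403.8999938964844, 273.8999938964844], [427.5, 276.5], [422.6000061035156, 322.8999938964844]]
0.028 [ 318.9 -324.7] [ 63.3 125.7] 81.3
0.056 [ 316.7 -319.9] [ 62.1 123.3] 81.3
0.06 [ 316.4 -319.3] [ 61.9 123. ] 81.3
512 [[387.1000061035156, 247.6999969482422], [395.3999938964844, 214.89999389648438], [411.0, 218.8000030517578], [402.70001220703125, 251.6999969482422]]
0.028 [ 495.5 -294.6] [43.8 94.6] 73.8
0.056 [ 489.9 -290.5] [42.9 92.8] 73.8
0.06 [ 489.1 -289.9] [42.8 92.5] 73.8
2907 [[254.5, 226.3000030517578], [261.0, 186.60000610351562], [334.8999938964844, 198.6999969482422], [328.3999938964844, 238.39999389648438]]
0.028 [558.6 -11.6] [206.3 112.6] 79.5
0.056 [551.7 -12.9] [202.3 110.5] 79.5
0.06 [550.7 -13.1] [201.8 110.2] 79.5
781 [[241.3000030517578, 179.10000610351562], [242.60000610351562, 148.60000610351562], [351.29998779296875, 153.1999969482422], [350.0, 183.8000030517578]]
0.028 [690.  -17.4] [302.9  88.3] 86.5
0.056 [680.6 -18.6] [297.1  86.6] 86.5
0.06 [679.3 -18.8] [296.3  86.4] 86.5
```

```bash
python3 - <<'E'
from h import *
im=cv2.imread('pics/top0.png')
c=bot.calibration('top');print('cam',-c['R'].T@c['t'])
for a,q,k in measure_top(im):
    if not 140<q[:,1].mean()<180 : continue
    w=ray('top',k,.028)[:,:2]
    def line(sel):
        v=cv2.fitLine(sel.astype(np.float32),cv2.DIST_HUBER,0,1e-5,1e-5).ravel();return v
    # columnwise back edge: max x for each y bin
    def edge(axis,lo,hi,fn):
        o=1-axis;out=[]
        for b in np.arange(lo,hi,.003):
            s=w[(w[:,o]>=b)&(w[:,o]<b+.003)]
            if len(s): out.append(s[fn(s[:,axis])])
        return np.array(out)
    print(w.min(0),w.max(0))
    y0,y1=w[:,1].min(),w[:,1].max();x0,x1=w[:,0].min(),w[:,0].max()
    back=line(edge(0,y0+.01,y1-.01,np.argmax)); front=line(edge(0,y0+.01,y1-.04,np.argmin))
    left=line(edge(1,x0+.008,x1-.01,np.argmax)); 
    for v in (back,front,left): print(v.round(4), np.degrees(np.arctan2(v[0],v[1])).round(2))
E
```

```text
cam [ 0.20278106 -0.07777492  1.48428927]
[ 0.65396848 -0.17071184] [0.74236789 0.13364414]
[0.0749 0.9972 0.7336 0.0092] 4.3
[ 0.0724  0.9974  0.7141 -0.02  ] 4.15
[ 0.9979 -0.0643  0.6943  0.13  ] 93.69
```

```bash
cat >> h.py <<'E'
BAY=(0.722,0.108,np.radians(-4.1))
def tobay(p,b=None):
    b=b or BAY;a=b[2];R=np.array([[np.cos(a),-np.sin(a)],[np.sin(a),np.cos(a)]]);return (np.atleast_2d(p)-[b[0],b[1]])@R
E
python3 - <<'E'
from h import *
for nm,uv,z in [('flask body',(397.7,178),.02),('flask top',(403,167),.12),('bottle base',(188,192),.02),('bottle top',(175,176),.15),('beaker top',(176,247),.09),('beaker base',(180,260),0.01)]:
    w=ray('top',uv,z)[0,:2];print(nm,w.round(3),tobay(w).round(3))
for nm,uv,z in [('flask top',(278,170),.12),('bottle top',(127,293),.15),('bay cheek end inner?',(155,283),.028)]:
    w=ray('side',uv,z)[0,:2];print(nm,w.round(3),tobay(w).round(3))
# bay check: project model to both images
P=np.array([[0,0],[-.07,0],[-.07,.02],[.02,.02],[.02,-.28],[0,-.28]])
for n in('top','side'):
    im=cv2.imread(f'pics/{n}0.png')
    w=np.c_[T2(*BAY,P),np.full(6,.028)];uv=proj(n,w)
    im=cv2.resize(im,None,fx=3,fy=3,interpolation=cv2.INTER_CUBIC)
    cv2.polylines(im,[(uv*3+1).round().astype(int)],True,(0,0,255),1)
    H=T2(.5517,-.0129,np.radians(-10.5),[[.055,.1],[.055,-.1],[-.055,-.1],[-.055,.1]])
    cv2.polylines(im,[(proj(n,np.c_[H,[.056]*4])*3+1).round().astype(int)],True,(255,0,0),1)
    B=T2(.4891,-.2899,np.radians(-16.2),[[.06,.031],[.06,-.031],[-.06,-.031],[-.06,.031]])
    cv2.polylines(im,[(proj(n,np.c_[B,[.06]*4])*3+1).round().astype(int)],True,(0,255,0),1)
    x,y=(690,390) if n=='top' else (420,480)
    cv2.imwrite(f'pics/ov_{n}.png',im[y:y+420,x:x+640])
E
```

```text
flask body [ 0.653 -0.299] [[-0.039 -0.411]]
flask top [ 0.652 -0.299] [[-0.041 -0.411]]
bottle base [0.623 0.281] [[-0.111  0.166]]
bottle top [0.628 0.283] [[-0.106  0.168]]
beaker top [0.457 0.291] [[-0.278  0.164]]
beaker base [0.435 0.3  ] [[-0.3    0.171]]
flask top [ 0.642 -0.285] [[-0.052 -0.397]]
bottle top [0.617 0.297] [[-0.118  0.181]]
bay cheek end inner? [0.723 0.133] [[-0.     0.025]]
```

View pics/ov_top.png

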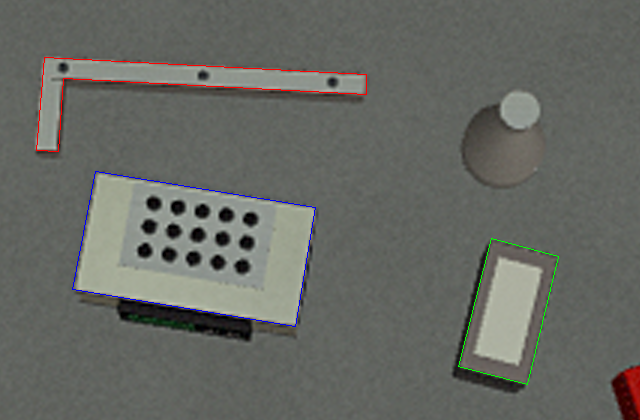

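View pics/ov_side.png

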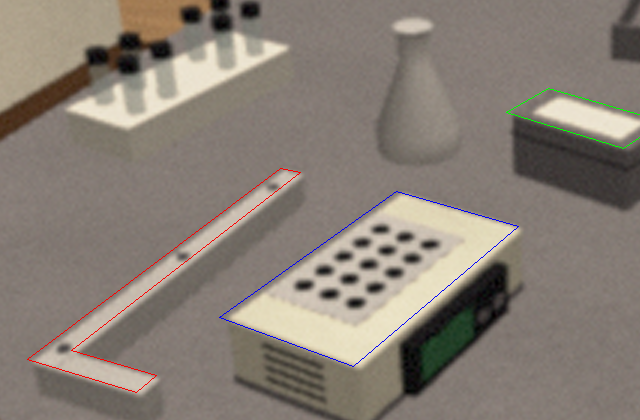

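The crop confirms both picks. The overlays fit well in the top view, and the side camera is 2 px off. I'll write a helper that converts targets to tool travel.

```bash
cat >> h.py <<'E'
from scipy.spatial.transform import Rotation as Ro
def go(x,y,z,phi=None,s=None):
    """world target -> travel(cm), turn(deg, tool z); phi = world angle of tool x, deg"""
    s=s or bot.state();R=Ro.from_rotvec(s['eef_rot']);M=R.as_matrix()
    tr=M.T@(np.array([x,y,z])-s['tcp_pos'])*100
    p0=np.degrees(np.arctan2(M[1,0],M[0,0]));tu=0 if phi is None else -(phi-p0)
    print('travel',tr.round(1),'turnz',round(tu,1),'phi now',round(p0,1))
def frombay(xb,yb): return T2(*BAY,[xb,yb])[0]
def heater_pt(H,px,py): return T2(H[0],H[1],H[2],[px,py])[0]
E
python3 - <<'E'
from h import *
H=(.5517,-.0129,np.radians(-10.5))
print(tobay(H[:2]))
p=heater_pt(H,-.091,-.083);print(p);go(p[0],p[1],.10,85.9);go(p[0],p[1],.022,85.9)
E
```

```text
[[-0.16122012 -0.13276661]]
[ 0.44709825 -0.07792672]
travel [ 40.5 -32.1  12.7] turnz -69.1 phi now 16.8
travel [ 40.5 -32.1  20.5] turnz -69.1 phi now 16.8
```

```bash
python3 -m handwheel '{"travel":[[10,-8,0],[20,-16,2],[30,-24,4],[40.5,-32.1,8],[40.5,-32.1,12],[40.5,-32.1,12],[40.5,-32.1,12],[40.5,-32.1,12],[40.5,-32.1,12],[40.5,-32.1,12],[40.5,-32.1,12],[40.5,-32.1,12],[40.5,-32.1,12],[40.5,-32.1,16],[40.5,-32.1,20.5],[40.5,-32.1,20.5],[40.5,-32.1,20.5]],"turn":[[0,0,-8],[0,0,-16],[0,0,-24],[0,0,-32],[0,0,-40],[0,0,-48],[0,0,-56],[0,0,-64],[0,0,-69],[0,0,-69],[0,0,-69],[0,0,-69],[0,0,-69],[0,0,-69],[0,0,-69],[0,0,-69],[0,0,-69]],"gripper":[0,0,0,0,0,0,0,0,0,0,0,0,0,0,0,0,0]}'
python3 - <<'E'
from h import *
for n in ("top","side","wrist"): cv2.imwrite(f"pics/{n}1.png",bot.grab_frame(n)[:,:,::-1])
E
```

```text
clock: 1.8
tcp_pos: [0.4462, -0.0793, 0.0222]
eef_rot: [-2.303, -2.136, 0.001]
contact_force: [1.0, -0.2, 0.6]
grip_width: 0.0002
```

View pics/top1.png

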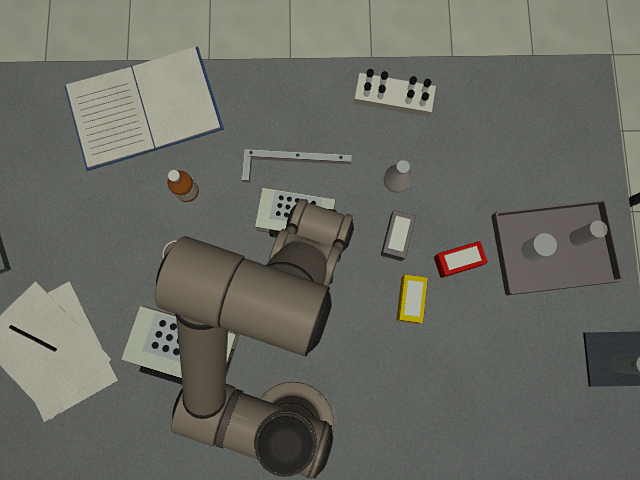

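View pics/side1.png

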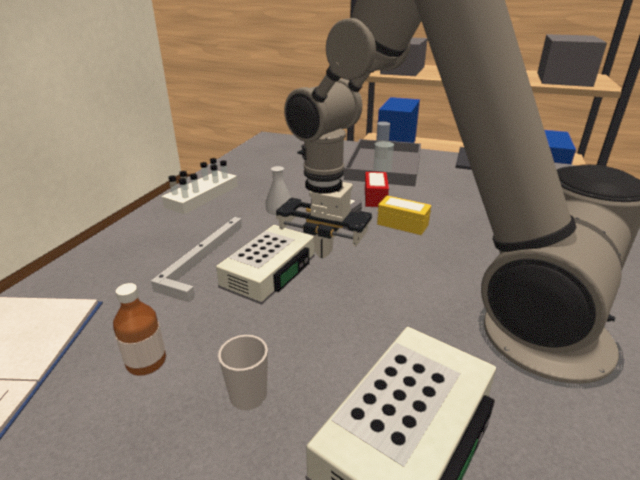

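View pics/wrist1.png

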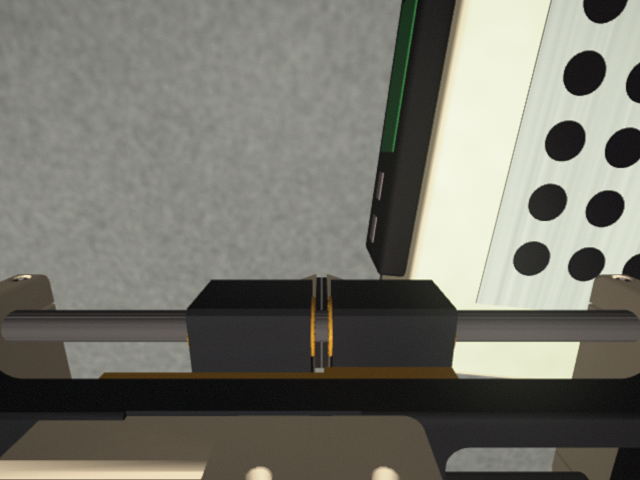

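```bash
python3 - <<'E'
from h import *
s=bot.state();print(proj('side',s['tcp_pos']),s['tcp_pos'])
im=cv2.imread('pics/side1.png')
H=(.5517,-.0129,np.radians(-10.5))
cv2.imwrite('pics/c1.png',cv2.resize(im[170:320,200:400],(800,600),interpolation=cv2.INTER_CUBIC))
w=cv2.imread('pics/wrist1.png')
P=np.array([[-.055,-.06,.05],[-.067,-.06,.05],[-.067,-.06,.008],[-.055,-.1,.056],[-.055,.1,.056]])
X=np.array([[*heater_pt(H,a,b),c] for a,b,c in P]);u=proj('wrist',X);print(u.round(0).tolist())
M=Ro.from_rotvec(s['eef_rot']).as_matrix()
for dx in(-.0095,.0095):
  for dy in (-.019,.019): print('tip',dx,dy,proj('wrist',s['tcp_pos']+M@[dx,dy,0]).round())
E
```

```text
[[322.29217128 254.8202375 ]] [ 0.44810905 -0.07942904  0.02401752]
[[415.0, 275.0], [386.0, 272.0], [371.0, 244.0], [402.0, 366.0], [526.0, -261.0]]
tip -0.0095 -0.019 [[287. 311.]]
tip -0.0095 0.019 [[361. 311.]]
tip 0.0095 -0.019 [[286. 276.]]
tip 0.0095 0.019 [[363. 276.]]
```

View pics/c1.png

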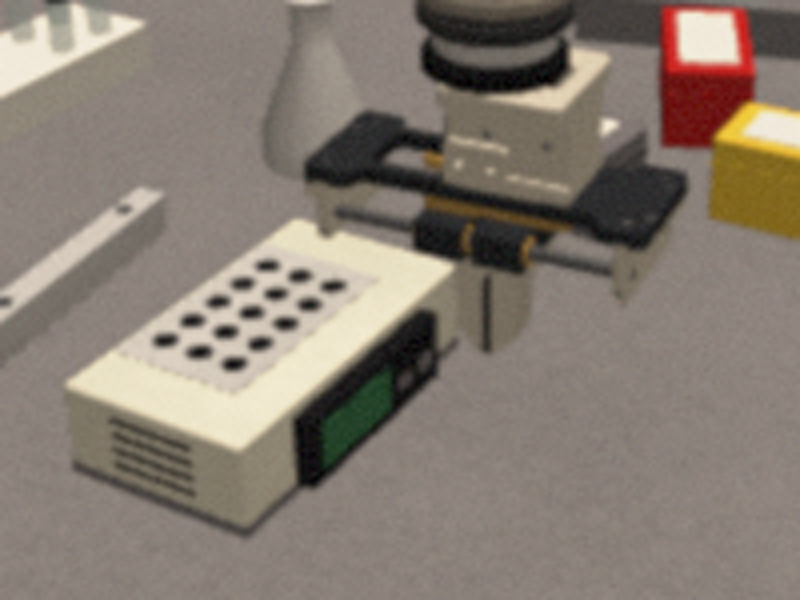

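Top view 1: the heater is still at (296,212), with the wrist over it. The wrist view shows the panel end at (390,275), clear of the fingertip. I'll push the right corner gently.

```bash
python3 -m handwheel '{"travel":[[0,0.7,0],[0,1.3,0],[0,1.8,0],[0.1,2.3,0],[0.1,2.8,0],[0.2,3.3,0],[0.2,3.8,0],[0.3,4.3,0],[0.4,4.8,0],[0.5,5.3,0],[0.5,5.3,0]],"turn":[[0,0,0],[0,0,0],[0,0,-1],[0,0,-2],[0,0,-3],[0,0,-4],[0,0,-5],[0,0,-6],[0,0,-7],[0,0,-8],[0,0,-8]],"gripper":[0,0,0,0,0,0,0,0,0,0,0]}'
python3 - <<'E'
from h import *
for n in ("top","side","wrist"): cv2.imwrite(f"pics/{n}2.png",bot.grab_frame(n)[:,:,::-1])
a=cv2.imread('pics/top2.png')[130:280,200:400];b=cv2.imread('pics/wrist2.png')
cv2.imwrite('pics/m2.png',np.hstack([cv2.resize(a,(400,300)),cv2.resize(b,(400,300))]))
c=cv2.imread('pics/side2.png');cv2.imwrite('pics/s2.png',cv2.resize(c[170:320,150:350],(800,600),interpolation=cv2.INTER_CUBIC))
E
```

```text
clock: 3.05
tcp_pos: [0.5, -0.0775, 0.0217]
eef_rot: [-2.146, -2.294, 0.001]
contact_force: [-2.1, -1.3, 0.3]
grip_width: 0.0005
```

View pics/m2.png

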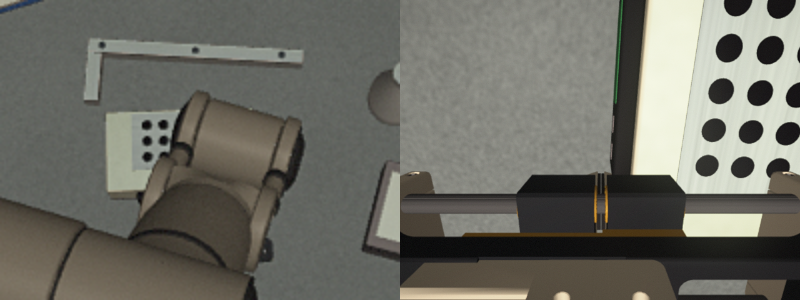

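View pics/s2.png

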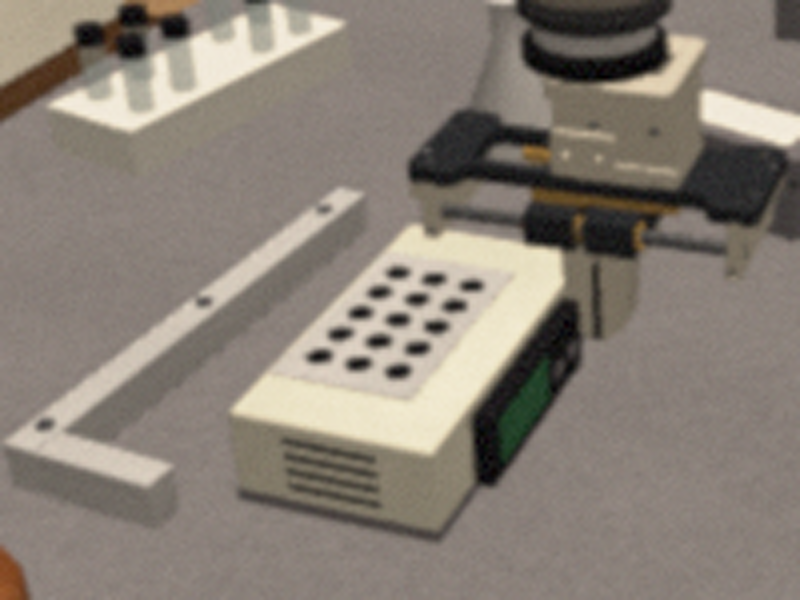

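```bash
cat >> h.py <<'E'
def pose(n,bl=None,br=None,fl=None,off=(0,0)):
    pts={'bl':bl,'br':br,'fl':fl};W={k:tobay(ray(n,np.array(v)-off,.056)[0,:2])[0] for k,v in pts.items() if v is not None}
    for k,v in W.items(): print(n,k,(v*1000).round(0))
    if 'bl' in W and 'br' in W: d=W['bl']-W['br'];print('len',np.hypot(*d),'yaw',np.degrees(np.arctan2(-d[0],d[1])))
    if 'bl' in W and 'fl' in W: d=W['bl']-W['fl'];print('len',np.hypot(*d),'yaw',np.degrees(np.arctan2(d[1],d[0])))
def hpose(which,xb,yb,yawdeg):
    c={'bl':(.055,.1),'br':(.055,-.1),'fl':(-.055,.1),'fr':(-.055,-.1)}[which]
    return T2(xb,yb,np.radians(yawdeg),[-c[0],-c[1]])[0]
E
python3 - <<'E'
from h import *
# bias check on start: side0 heater corners
H=(.5517,-.0129,np.radians(-10.5))
for k,c in {'bl':(.055,.1),'br':(.055,-.1),'fl':(-.055,.1)}.items(): print(k,proj('side',[*heater_pt(H,*c),.056]).round(1))
pose('top',bl=(253.5,186.5),fl=(253.5,227))
pose('side',bl=(207.5,273),br=(253.75,226.25),fl=(260,283.75))
pose('side',bl=(207.5,273),br=(253.75,226.25),fl=(260,283.75),off=(1.5,2))
s=bot.state();print(tobay(s['tcp_pos'][:2]))
E
```

```text
bl [[212.7 265.2]]
br [[271.7 223.3]]
fl [[257.3 281.6]]
top bl [-96. -18.]
top fl [-207.  -27.]
len 0.11162194903921538 yaw 4.374432727378317
side bl [-102.  -13.]
side br [ -87. -210.]
side fl [-213.  -24.]
len 0.1968944621220273 yaw 4.518513958255357
len 0.11107163578219267 yaw 5.305806101986377
side bl [-95. -18.]
side br [ -79. -216.]
side fl [-207.  -28.]
len 0.19949707749006573 yaw 4.875330056669726
len 0.11205066634351982 yaw 5.212315720730632
[[-0.20816554 -0.20071644]]
```

```bash
python3 -m handwheel '{"travel":[[0,-0.8,0],[-0.8,-0.8,0],[-1.6,-0.6,0],[-1.6,-0.2,0],[-1.6,0.3,0],[-1.6,0.8,0],[-1.7,1.3,0],[-1.7,1.8,0],[-1.8,2.3,0],[-1.8,2.8,0],[-1.9,3.3,0],[-2.0,3.8,0],[-2.1,4.3,0],[-2.1,4.3,0]],"turn":[[0,0,0],[0,0,0],[0,0,0],[0,0,0],[0,0,-1],[0,0,-2],[0,0,-3],[0,0,-4],[0,0,-5],[0,0,-6],[0,0,-7],[0,0,-8],[0,0,-10],[0,0,-10]],"gripper":[0,0,0,0,0,0,0,0,0,0,0,0,0,0]}'
cat > snap.py <<'E'
import sys
from h import *
k=sys.argv[1]
for n in ("top","side","wrist"): cv2.imwrite(f"pics/{n}{k}.png",bot.grab_frame(n)[:,:,::-1])
a=cv2.imread(f'pics/top{k}.png')[130:280,200:400];b=cv2.imread(f'pics/wrist{k}.png');c=cv2.imread(f'pics/side{k}.png')[170:320,150:350]
t=np.vstack([cv2.resize(a,(400,300),interpolation=cv2.INTER_CUBIC),cv2.resize(b,(400,300))])
cv2.imwrite(f'pics/m{k}.png',t)
cv2.imwrite(f'pics/s{k}.png',cv2.resize(c,(800,600),interpolation=cv2.INTER_CUBIC))
s=bot.state();print('tcp bay',tobay(s['tcp_pos'][:2])*1000,'phi_b',2*np.degrees(np.arctan2(s['eef_rot'][1],s['eef_rot'][0]))%360-85.9,s['clock'])
E
python3 snap.py 3
```

```text
clock: 4.6
tcp_pos: [0.544, -0.0959, 0.0216]
eef_rot: [-1.936, -2.473, 0.002]
contact_force: [-3.4, -2.7, 2.9]
grip_width: 0.0003
tcp bay [[-162.95364991 -216.10446746]] phi_b 17.889067217301687 4.75
```

View pics/m3.png

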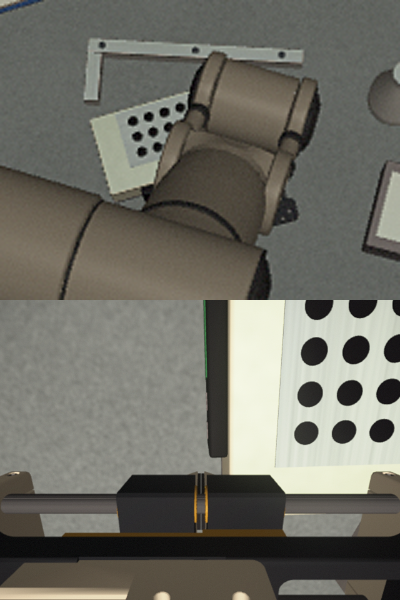

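View pics/s3.png

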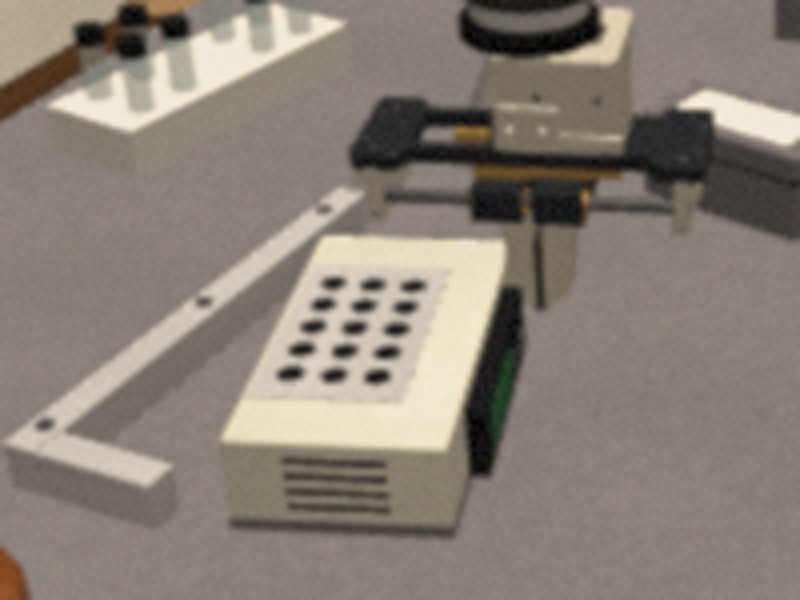

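```bash
python3 - <<'E'
from h import *
pose('side',bl=(205.5,280),br=(230.5,229.5),fl=(262.5,282.5),off=(1.5,2))
pose('top',bl=(245.5,190),fl=(254.5,231.5))
E
```

```text
side bl [-106.    3.]
side br [ -38. -182.]
side fl [-209.  -33.]
len 0.19708612412480617 yaw 20.279862662103906
len 0.10934612450642371 yaw 19.26733068820402
top bl [-107.    3.]
top fl [-219.  -30.]
len 0.11710867061507645 yaw 16.276458010003854
```

```bash
python3 -m handwheel '{"travel":[[-0.2,-1.5,0],[0,-3,0],[3.5,-3,0],[7.5,-3,0],[11.5,-3,0],[15,-3,0],[17,-2.7,0],[17,-1.5,0],[17,-0.8,0],[17,-0.3,0],[17.1,0.2,0],[17.3,0.7,0],[17.5,1.2,0],[17.7,1.7,0],[17.9,2.2,0],[18.1,2.7,0],[18.1,2.7,0]],"turn":[[0,0,0],[0,0,0],[0,0,0],[0,0,0],[0,0,0],[0,0,0],[0,0,0],[0,0,0],[0,0,0],[0,0,1],[0,0,3],[0,0,5],[0,0,7],[0,0,9],[0,0,11],[0,0,12],[0,0,12]],"gripper":[0,0,0,0,0,0,0,0,0,0,0,0,0,0,0,0,0]}'
python3 snap.py 4
```

```text
clock: 6.45
tcp_pos: [0.5263, 0.0865, 0.0211]
eef_rot: [-2.187, -2.252, 0.003]
contact_force: [-3.6, 0.0, 0.6]
grip_width: 0.0005
tcp bay [[-193.64083882  -35.43770183]] phi_b 5.843194162174342 6.6
```

View pics/m4.png

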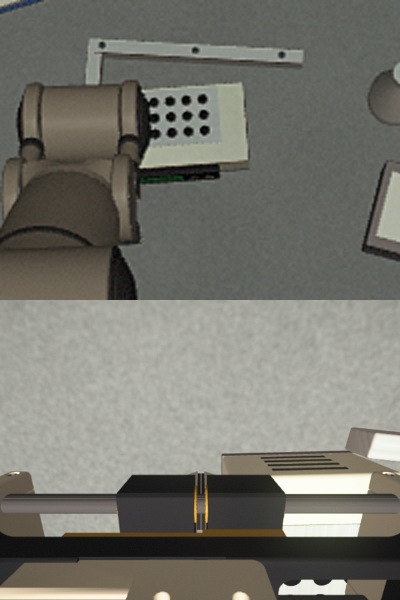

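View pics/s4.png

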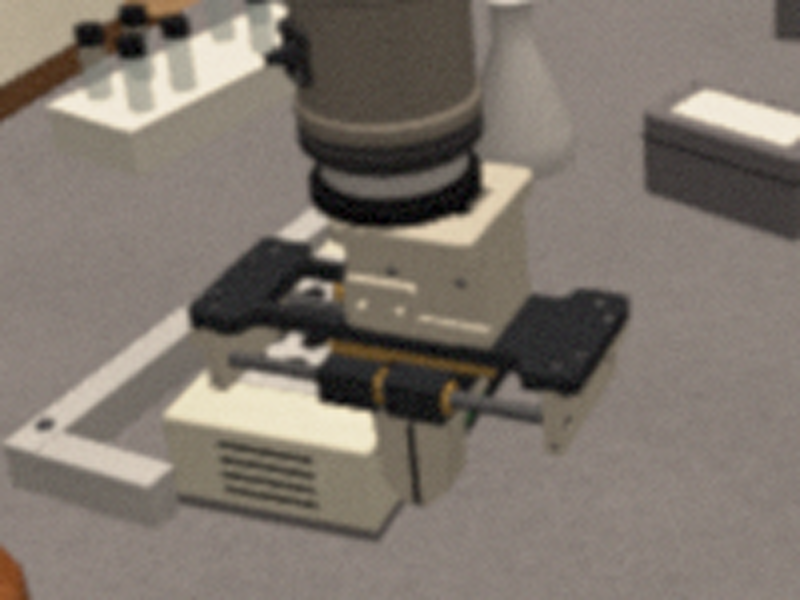

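```bash
python3 - <<'E'
from h import *
a=tobay(ray('top',[(321.5,171.5),(324,211)],.056)[:,:2])*1000;print(a)
d=a[0]-a[1];print(np.hypot(*d),np.degrees(np.arctan2(d[1],d[0])))
pose('side',bl=(191.75,273.75),fl=(244,281.5),off=(1.5,2))
E
```

```text
[[ -43.73814619 -198.90046188]
 [-153.33246397 -211.48803   ]]
110.31482838588278 6.552054992745638
side bl [-69.  -3.]
side fl [-176.  -22.]
len 0.10830964654263095 yaw 9.883574871387996
```

```bash
python3 -m handwheel '{"travel":[[0.2,0.5,0],[0.4,1.0,0],[0.6,1.5,0],[0.8,2.0,0],[0.9,2.4,0],[0.9,2.4,0]],"turn":[[0,0,1],[0,0,3],[0,0,5],[0,0,7],[0,0,8],[0,0,8]],"gripper":[0,0,0,0,0,0]}'
python3 snap.py 5
```

```text
clock: 7.2
tcp_pos: [0.5516, 0.0965, 0.0215]
eef_rot: [2.339, 2.097, 0.001]
contact_force: [-1.5, 1.1, -0.6]
grip_width: 0.0005
tcp bay [[-169.1398196   -23.88596487]] phi_b -2.1021562588864384 7.35
```

View pics/m5.png

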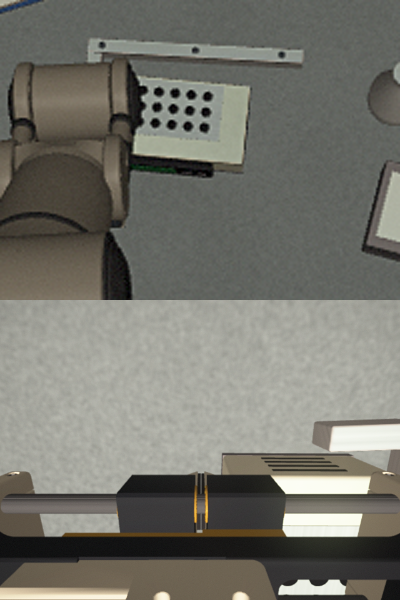

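View pics/s5.png

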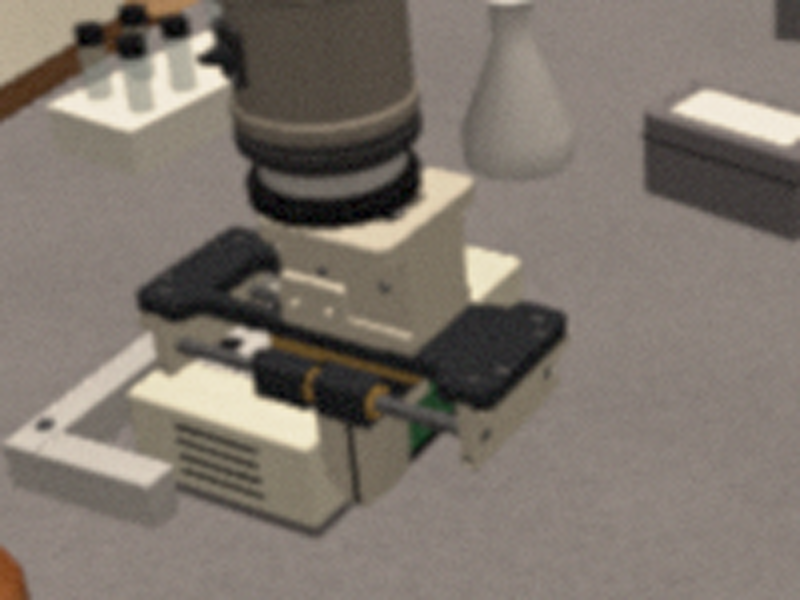

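```bash
python3 - <<'E'
from h import *
a=tobay(ray('top',[(324.5,173),(323,211.5)],.056)[:,:2])*1000;print(a)
b=tobay(ray('side',np.array([(183,267.5)])-[1.5,2],.056)[:,:2])*1000;print(b)
d=b[0]-a[0];y=np.arctan2(-d[0],d[1]);print(np.hypot(*d),np.degrees(y))
print('centre',hpose('bl',*(b[0]/1000),np.degrees(y))*1000,hpose('br',*(a[0]/1000),np.degrees(y))*1000)
E
```

```text
[[ -47.52269307 -207.24595388]
 [-154.8505621  -208.89024048]]
[[-39.33785115 -14.04382063]]
193.3754274268508 -2.425835794971292
centre [ -98.52118004 -111.62626567] [ -98.24078723 -105.00762974]
```

```bash
python3 -m handwheel '{"travel":[[0,-1.5,0],[0,-3,0],[-3.5,-3,0],[-7.5,-3,0],[-11.5,-3,0],[-15,-3,0],[-17.2,-2.7,0],[-17.2,-1.5,0],[-17.2,-0.5,0],[-17.2,0,0],[-17.3,0.5,0],[-17.4,1.0,0],[-17.5,1.5,0],[-17.6,2.0,0],[-17.7,2.5,0],[-17.7,2.5,0]],"turn":[[0,0,0],[0,0,0],[0,0,0],[0,0,0],[0,0,0],[0,0,0],[0,0,0],[0,0,0],[0,0,0],[0,0,-1],[0,0,-3],[0,0,-5],[0,0,-7],[0,0,-8],[0,0,-9],[0,0,-9]],"gripper":[0,0,0,0,0,0,0,0,0,0,0,0,0,0,0,0]}'
python3 snap.py 6
```

```text
clock: 8.95
tcp_pos: [0.5544, -0.083, 0.0216]
eef_rot: [-2.162, -2.276, 0.008]
contact_force: [-10.8, -6.7, 6.1]
grip_width: 0.0003
tcp bay [[-153.47766418 -202.44088869]] phi_b 7.004627553038603 9.1
```

View pics/m6.png

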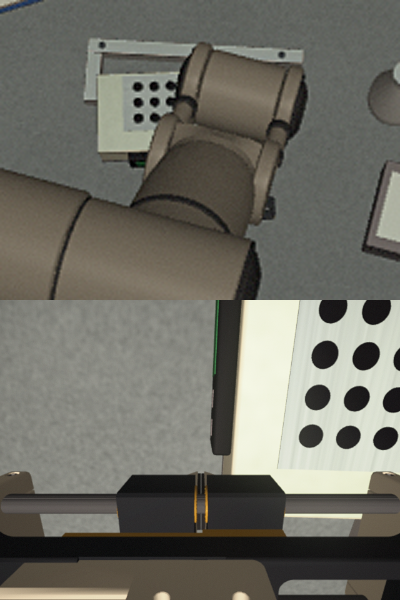

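View pics/s6.png

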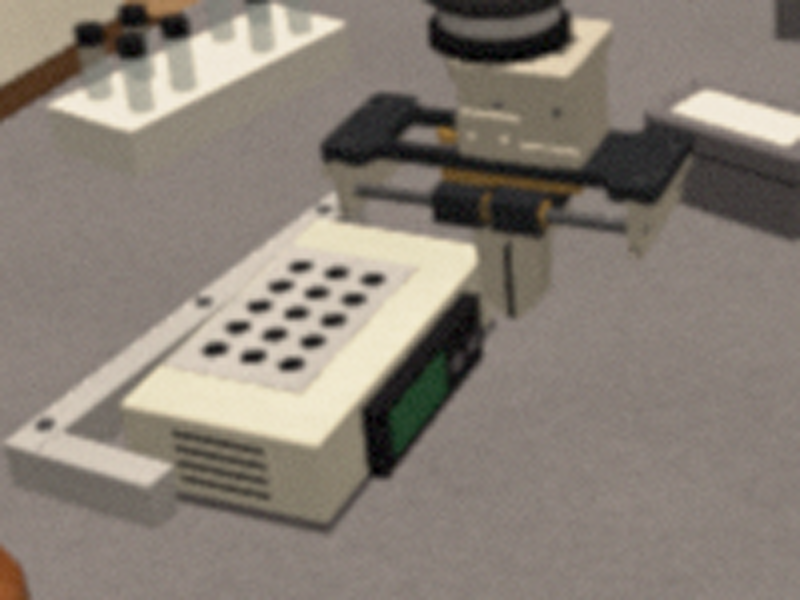

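```bash
python3 - <<'E'
from h import *
pose('side',bl=(181,271),br=(227,225.5),fl=(230.5,281),off=(1.5,2))
pose('top',bl=(248.5,168.5),fl=(250,207.5))
E
```

```text
side bl [-44.  -3.]
side br [ -19. -195.]
side fl [-151.  -13.]
len 0.19370796193987405 yaw 7.197191281079585
len 0.10823697678042975 yaw 5.606164279861177
top bl [-46.  -1.]
top fl [-154.  -13.]
len 0.1090478920343508 yaw 6.57568477422683
```

```bash
python3 -m handwheel '{"travel":[[-0.2,-1.5,0],[0,-3,0],[3.5,-3,0],[7.5,-3,0],[11.5,-3,0],[15,-3,0],[17,-2.7,0],[17,-1.5,0],[17,-0.5,0],[17,0,0],[17.2,0.5,0],[17.4,1.0,0],[17.6,1.5,0],[17.8,2.0,0],[18,2.5,0],[18.2,2.9,0],[18.2,2.9,0]],"turn":[[0,0,0],[0,0,0],[0,0,0],[0,0,0],[0,0,0],[0,0,0],[0,0,0],[0,0,0],[0,0,0],[0,0,1],[0,0,3],[0,0,5],[0,0,7],[0,0,9],[0,0,11],[0,0,12],[0,0,12]],"gripper":[0,0,0,0,0,0,0,0,0,0,0,0,0,0,0,0,0]}'
python3 snap.py 7
```

```text
clock: 10.8
tcp_pos: [0.576, 0.1006, 0.0215]
eef_rot: [-2.393, -2.033, 0.003]
contact_force: [-4.2, -0.0, 3.9]
grip_width: 0.0007
tcp bay [[-145.09996552  -17.78140393]] phi_b -5.136516584293446 10.95
```

View pics/m7.png

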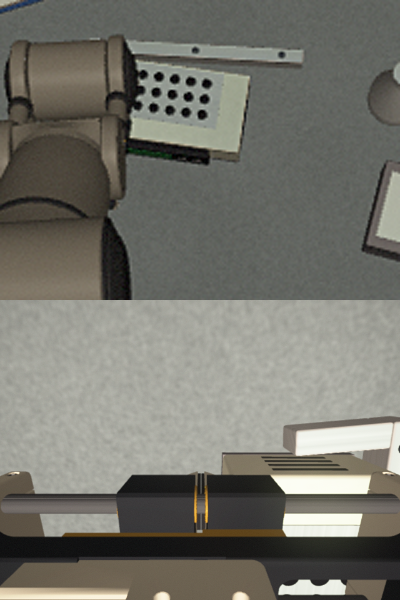

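View pics/s7.png

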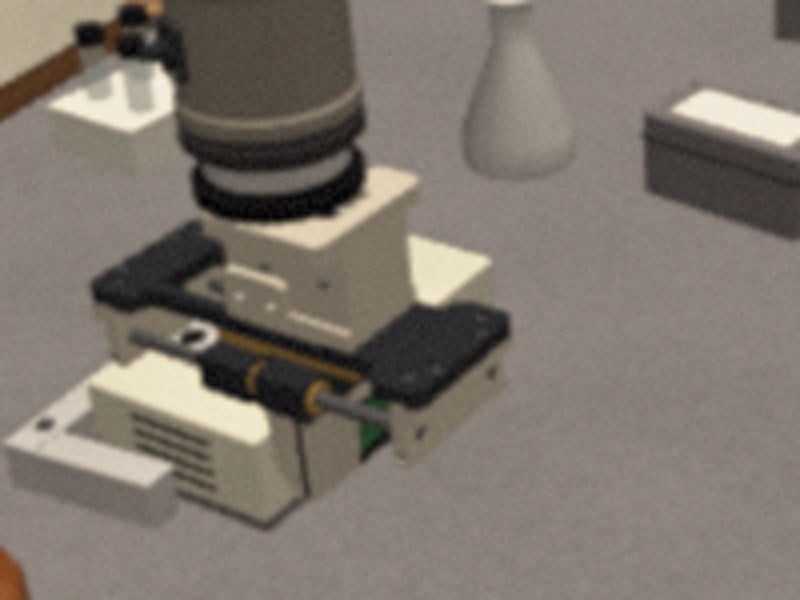

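```bash
python3 - <<'E'
from h import *
a=tobay(ray('top',[(325,167.5),(320.5,206.5)],.056)[:,:2])*1000;print(a)
b=tobay(ray('side',np.array([(172.75,264.5)])-[1.5,2],.056)[:,:2])*1000;print(b)
d=b[0]-a[0];y=np.arctan2(-d[0],d[1]);print(np.hypot(*d),np.degrees(y))
print('centre',hpose('bl',*(b[0]/1000),np.degrees(y))*1000,hpose('br',*(a[0]/1000),np.degrees(y))*1000)
E
```

```text
[[ -31.912319   -207.78212227]
 [-141.46496086 -201.47086762]]
[[-13.49741263 -14.47415233]]
194.18310951491017 -5.441690105592434
centre [ -77.73280888 -108.80767696] [ -77.18117751 -103.01700189]
```

```bash
python3 -m handwheel '{"travel":[[0,-1.5,0],[0,-3,0],[-3.5,-3,0],[-7.5,-3,0],[-11.5,-3,0],[-15,-3,0],[-17.2,-2.7,0],[-17.2,-1.5,0],[-17.2,-0.5,0],[-17.2,0,0],[-17.2,0.5,0],[-17.3,1.0,0],[-17.4,1.5,0],[-17.5,2.0,0],[-17.6,2.5,0],[-17.7,2.9,0],[-17.7,2.9,0]],"turn":[[0,0,0],[0,0,0],[0,0,0],[0,0,0],[0,0,0],[0,0,0],[0,0,0],[0,0,0],[0,0,0],[0,0,-1],[0,0,-3],[0,0,-5],[0,0,-7],[0,0,-9],[0,0,-11],[0,0,-12],[0,0,-12]],"gripper":[0,0,0,0,0,0,0,0,0,0,0,0,0,0,0,0,0]}'
python3 snap.py 8
```

```text
clock: 12.65
tcp_pos: [0.5748, -0.0796, 0.0211]
eef_rot: [-2.163, -2.274, 0.007]
contact_force: [-9.0, -7.3, 2.1]
grip_width: -0.0002
tcp bay [[-133.45085763 -197.00087899]] phi_b 6.9669223212682425 12.8
```

View pics/m8.png

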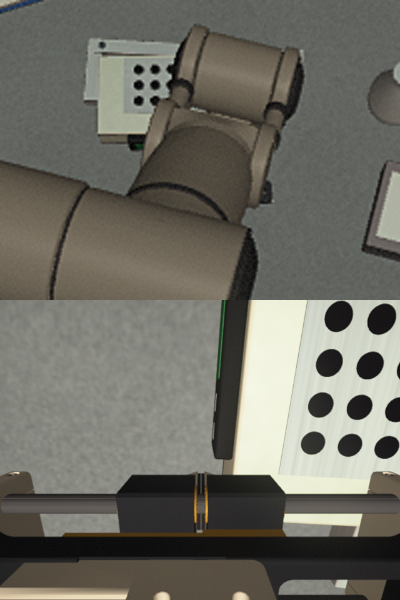

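View pics/s8.png

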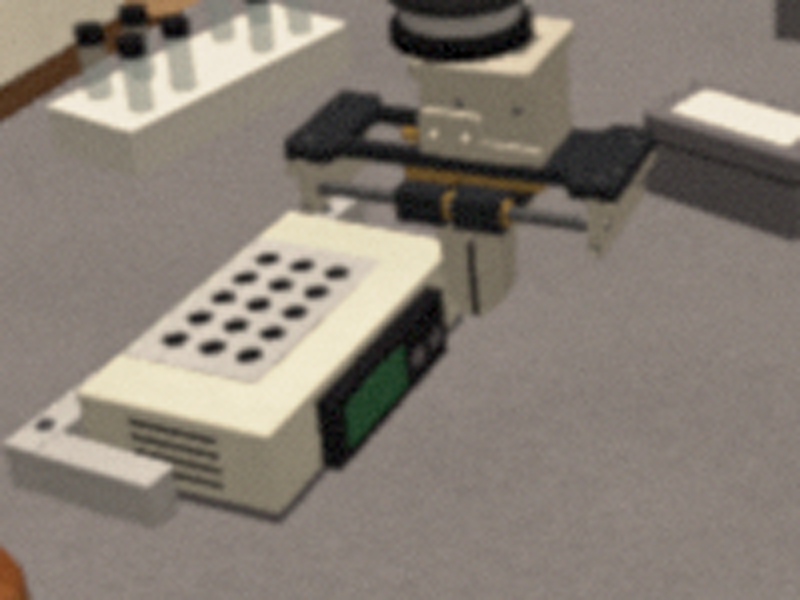

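```bash
python3 - <<'E'
from h import *
pose('side',bl=(169.75,268.25),br=(222.5,222.75),fl=(218,279),off=(1.5,2))
pose('top',bl=(248.5,158),fl=(249,196.5))
E
```

```text
side bl [-17.  -1.]
side br [  -2. -202.]
side fl [-126.   -9.]
len 0.20109549197337936 yaw 4.3011097833910465
len 0.10919807289994578 yaw 4.058810010525666
top bl [-16.   2.]
top fl [-124.   -8.]
len 0.10832544321017494 yaw 5.178906119766699
```

```bash
python3 - <<'E'
from h import *
for xb,yb in [(-.155,-.018),(-.126,-.016)]:
    p=frombay(xb,yb);go(p[0],p[1],.0215,85.9)
E
```

```text
travel [18.   0.  -0.1] turnz 7.0 phi now 92.9
travel [17.9  2.9 -0.1] turnz 7.0 phi now 92.9
```

```bash
python3 -m handwheel '{"travel":[[-0.2,-1.5,0],[0,-3,0],[3.5,-3,0],[7.5,-3,0],[11.5,-3,0],[15,-3,0],[17.4,-2.7,0],[17.4,-1.5,0],[17.4,-0.5,0],[17.4,0,0],[17.5,0.5,0],[17.6,1.0,0],[17.7,1.5,0],[17.8,2.0,0],[17.9,2.5,0],[17.9,2.8,0],[17.9,3.0,0],[17.9,3.0,0]],"turn":[[0,0,0],[0,0,0],[0,0,0],[0,0,0],[0,0,0],[0,0,0],[0,0,2],[0,0,2],[0,0,2],[0,0,3],[0,0,4],[0,0,5],[0,0,6],[0,0,7],[0,0,7],[0,0,7],[0,0,7],[0,0,7]],"gripper":[0,0,0,0,0,0,0,0,0,0,0,0,0,0,0,0,0,0]}'
python3 snap.py 9
```

```text
clock: 14.6
tcp_pos: [0.59, 0.1015, 0.0214]
eef_rot: [-2.294, -2.129, 0.022]
contact_force: [-29.4, -1.3, 21.7]
grip_width: -0.0
tcp bay [[-131.12646576  -15.87553905]] phi_b -0.18291395534632215 14.75
```

View pics/m9.png

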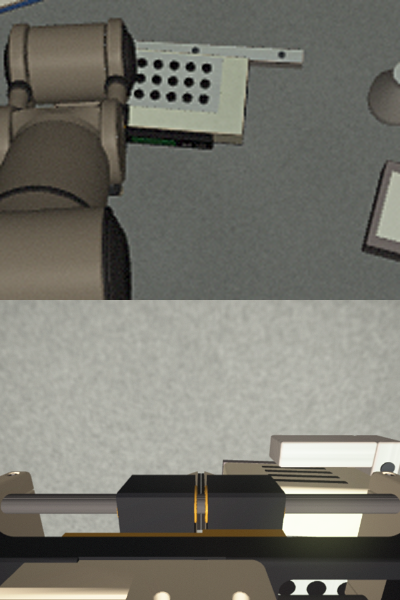

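View pics/s9.png

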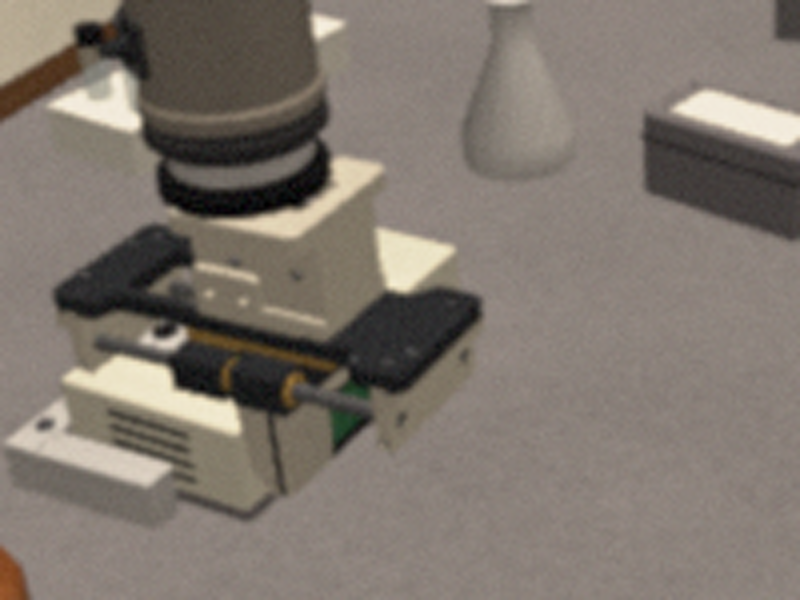

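```bash
python3 -m handwheel '{"travel":[[0,-1.5,0],[0,-3,0],[-3.5,-3,0],[-7.5,-3,0],[-11.5,-3,0],[-15,-3,0],[-16.9,-2.7,0],[-16.9,-1.5,0],[-16.9,-0.7,0],[-16.9,-0.2,0],[-16.9,0.1,0],[-16.9,0.3,0],[-16.9,0.3,0]],"turn":[[0,0,0],[0,0,0],[0,0,0],[0,0,0],[0,0,0],[0,0,0],[0,0,0],[0,0,0],[0,0,0],[0,0,0],[0,0,0],[0,0,0],[0,0,0]],"gripper":[0,0,0,0,0,0,0,0,0,0,0,0,0]}'
python3 snap.py 10
```

```text
clock: 16.05
tcp_pos: [0.578, -0.0676, 0.0216]
eef_rot: [-2.289, -2.127, 0.027]
contact_force: [-41.9, -9.4, 31.8]
grip_width: 0.0003
tcp bay [[-131.11198672 -185.46161181]] phi_b -0.10943503376185504 16.2
```

View pics/m10.png

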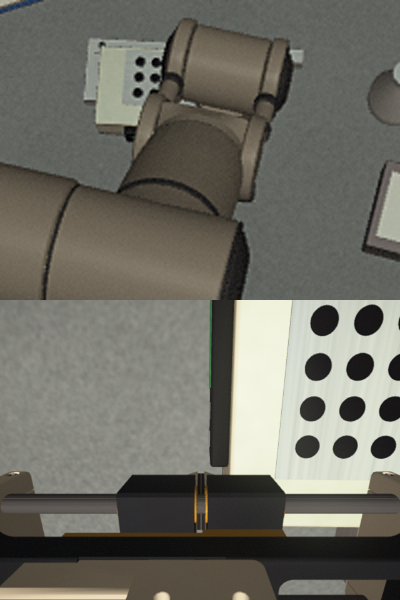

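View pics/s10.png

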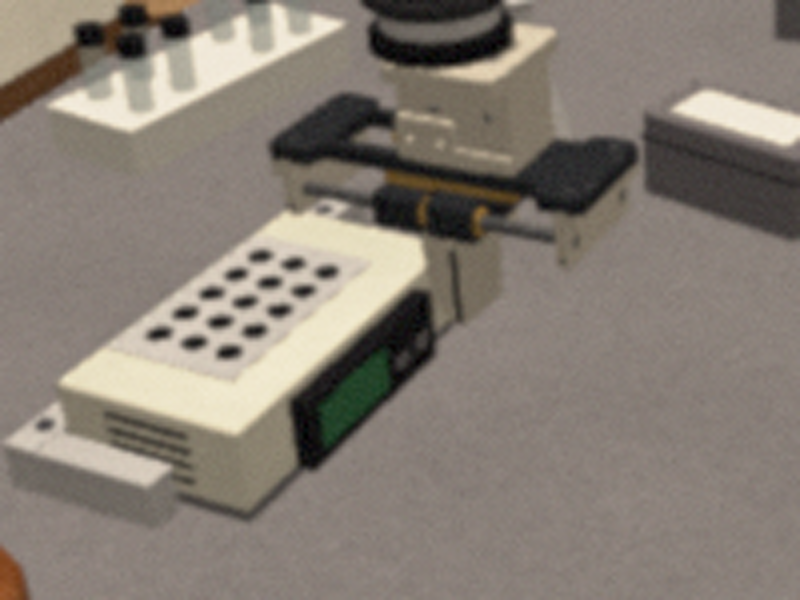

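```bash
python3 -m handwheel '{"travel":[[0,-1,0],[0,-2.5,0],[-3,-3,0],[-6,-3,0],[-9,-3,-4],[-9,-3,-8]],"turn":[[0,0,0],[0,0,0],[0,0,0],[0,0,0],[0,0,0],[0,0,0]],"gripper":[0,0,0,0,0,0]}'
python3 - <<'E'
from h import *
for n in ("top","side"): cv2.imwrite(f"pics/{n}11.png",bot.grab_frame(n)[:,:,::-1])
c=cv2.imread('pics/side11.png')[200:320,140:300];cv2.imwrite('pics/s11.png',cv2.resize(c,(800,600),interpolation=cv2.INTER_CUBIC))
c=cv2.imread('pics/top11.png')[140:230,230:350];cv2.imwrite('pics/t11.png',cv2.resize(c,(800,600),interpolation=cv2.INTER_CUBIC))
pose('side',bl=(165.25,266.25),br=(221,222.5),fl=(210.75,278),off=(1.5,2))
E
```

```text
clock: 16.8
tcp_pos: [0.5517, -0.1573, 0.1018]
eef_rot: [-2.305, -2.133, 0.002]
contact_force: [1.2, 0.6, -0.2]
grip_width: 0.0002
side bl [-4. -4.]
side br [   2. -202.]
side fl [-111.   -6.]
len 0.19821455613659475 yaw 1.7452727648552648
len 0.10735239778848377 yaw 1.5429174269678352
```

View pics/s11.png

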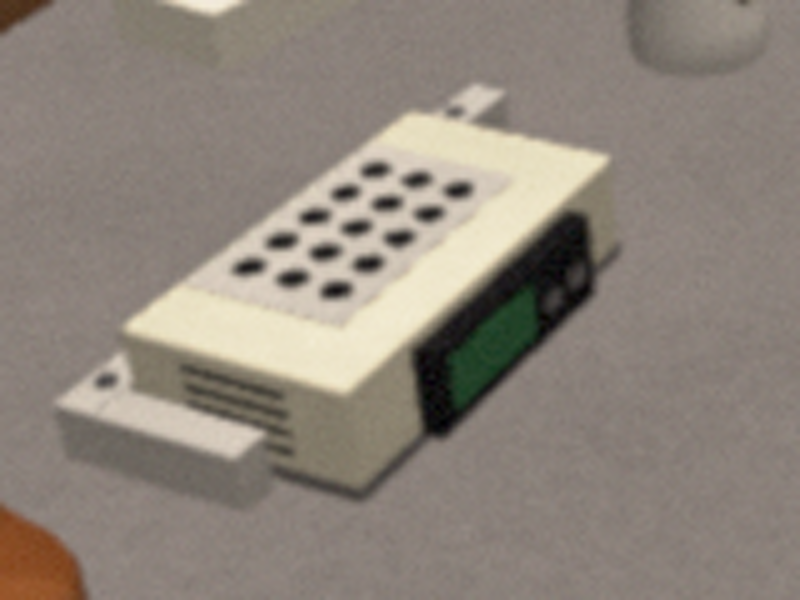

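View pics/t11.png

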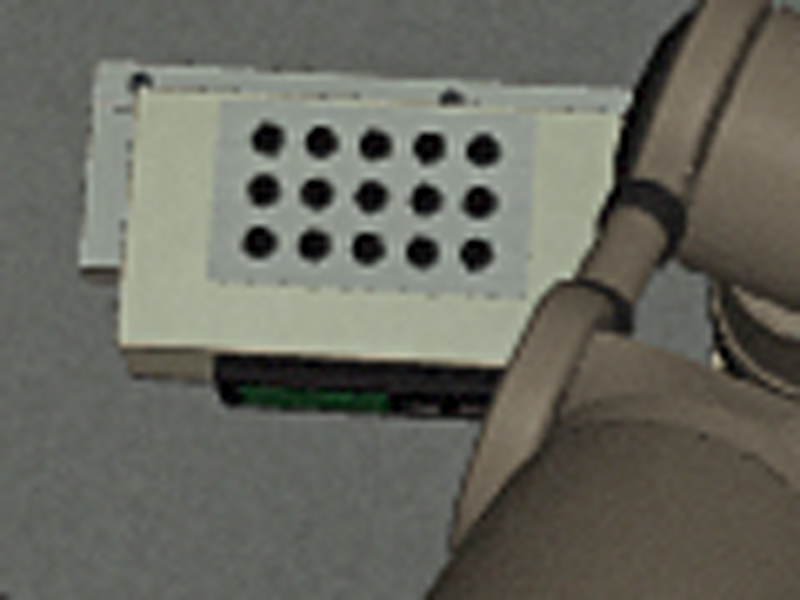

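```bash
python3 - <<'E'
from h import *
pose('top',bl=(250.4,153.65),fl=(248,191.9))
k=200/160*4
f=lambda u,v:(140+u/5,200+v/5)
pose('side',bl=f(125,332),br=f(408,110),fl=f(352,394),off=(1.5,2))
# cheek inner edge in top crop 
g=lambda u,v:(230+u/6.667,140+v/6.667)
print(tobay(ray('top',[g(122,268),g(80,268),g(97,62)],.028)[:,:2])*1000)
E
```

```text
top bl [-4. -3.]
top fl [-112.   -5.]
len 0.1079641686344791 yaw 1.0105096771925894
side bl [-4. -3.]
side br [   2. -204.]
side fl [-112.   -4.]
len 0.20148812987779707 yaw 1.737521507313945
len 0.1083750718181886 yaw 0.5731811770458548
[[-70.69207035   1.45824182]
 [-71.64087053  18.75666027]
 [ 17.83998771  18.83775546]]
```

```bash
python3 - <<'E'
from h import *
p=frombay(-.057,-.230);go(p[0],p[1],.0215,85.9);p=frombay(-.057,-.209);go(p[0],p[1],.0215,85.9)
E
```

```text
travel [4.6 8.9 8.6] turnz -0.2 phi now 85.7
travel [6.7 8.9 8.6] turnz -0.2 phi now 85.7
```

```bash
python3 -m handwheel '{"travel":[[2,3,0],[4.6,6,0],[4.6,8.9,0],[4.6,8.9,4],[4.6,8.9,8],[5.2,8.9,8],[5.7,8.9,8],[6.0,8.9,8],[6.3,8.9,8],[6.6,8.9,8],[6.6,8.9,8]],"turn":[[0,0,0],[0,0,0],[0,0,0],[0,0,0],[0,0,0],[0,0,0],[0,0,0],[0,0,0],[0,0,0],[0,0,0],[0,0,0]],"gripper":[0,0,0,0,0,0,0,0,0,0,0]}'
python3 snap.py 12
```

```text
clock: 18.0
tcp_pos: [0.6474, -0.0974, 0.0244]
eef_rot: [2.297, 2.134, 0.001]
contact_force: [-1.1, -7.1, 1.2]
grip_width: 0.0002
tcp bay [[ -59.72954697 -210.20390507]] phi_b -0.14404334883872139 18.15
```

View pics/m12.png

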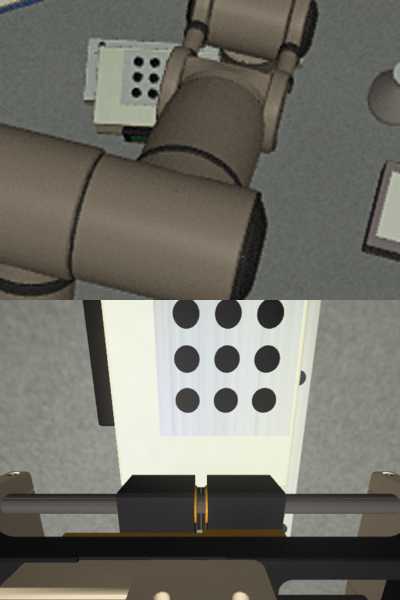

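View pics/s12.png

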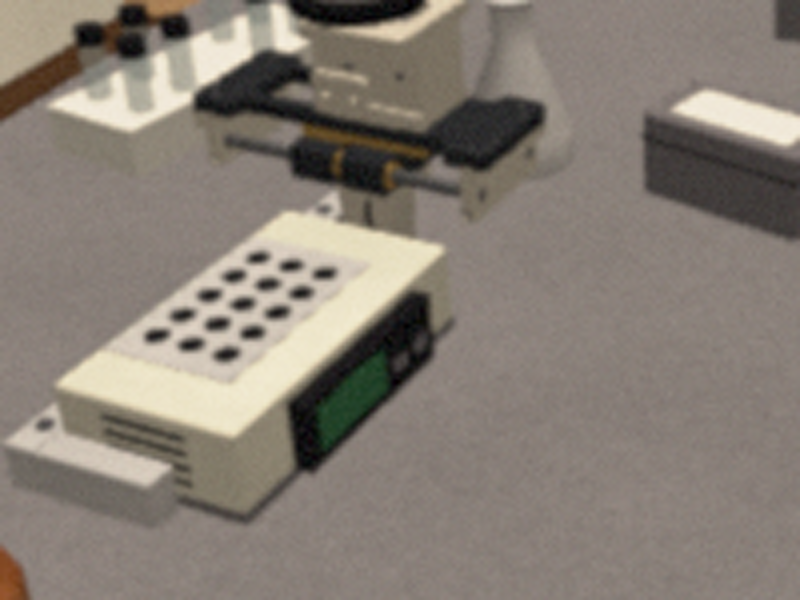

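```bash
python3 -m handwheel '{"travel":[[0.1,0,0],[0.2,0,0],[0.3,0,0],[0.3,0,0]],"turn":[[0,0,0],[0,0,0],[0,0,0],[0,0,0]],"gripper":[0,0,0,0]}'; python3 -m handwheel '{"travel":[[0.1,0,0],[0.2,0,0],[0.2,0,0]],"turn":[[0,0,0],[0,0,0],[0,0,0]],"gripper":[0,0,0]}'
python3 snap.py 13
```

```text
clock: 18.55
tcp_pos: [0.6474, -0.0974, 0.0244]
eef_rot: [2.296, 2.132, -0.003]
contact_force: [-2.3, -18.1, 0.0]
grip_width: 0.0005
clock: 18.85
tcp_pos: [0.6474, -0.0974, 0.0244]
eef_rot: [2.295, 2.13, -0.006]
contact_force: [-4.3, -24.6, -0.4]
grip_width: 0.0005
tcp bay [[ -59.74530458 -210.19852951]] phi_b -0.1879464765802652 19.0
```

View pics/s13.png

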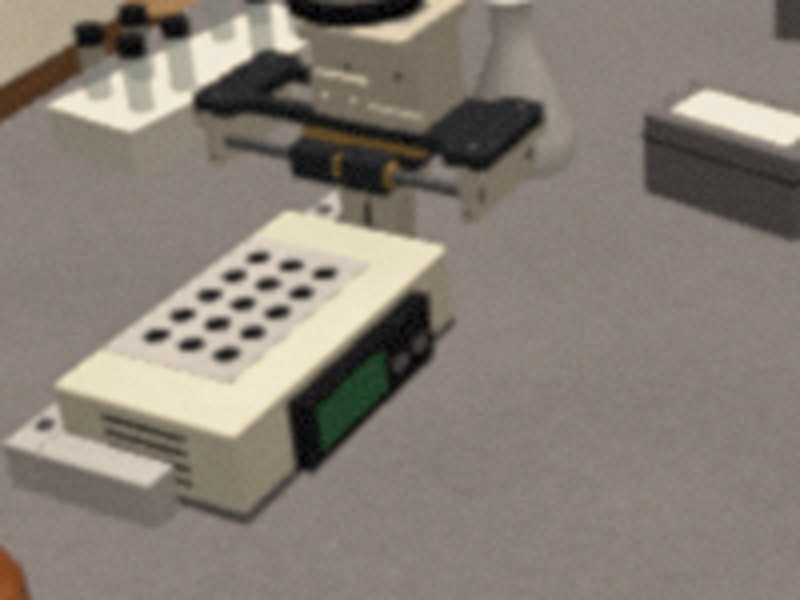

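The heater is seated on both walls: 25 N sideways moved nothing, and both front corners stopped at the same depth. That puts the stop 2 mm nearer than I measured. Next is the tip box, the grey one at (398,235) with the white lid patch.

```bash
sed -i 's/^BAY=.*/BAY=(0.720,0.1075,np.radians(-4.1))/' h.py; python3 -m handwheel '{"travel":[[-1.5,0,0],[-2.5,0,0],[-2.5,0,-4],[-2.5,0,-8],[-2.5,0,-12]],"turn":[[0,0,0],[0,0,0],[0,0,0],[0,0,0],[0,0,0]],"gripper":[0,0,0,0.5,1]}'
python3 - <<'E'
from h import *
go(.489,-.290,.12,-16.2);go(.489,-.290,.014,-16.2)
E
```

```text
clock: 19.5
tcp_pos: [0.6445, -0.1149, 0.1438]
eef_rot: [2.302, 2.138, 0.001]
contact_force: [1.0, -0.0, 0.0]
grip_width: 0.0121
travel [-18.6 -14.2   2.4] turnz 102.0 phi now 85.8
travel [-18.6 -14.2  13. ] turnz 102.0 phi now 85.8
```

```bash
python3 -m handwheel '{"travel":[[-4,-3,0],[-8,-6,0],[-12,-9,0],[-15,-12,1],[-18.6,-14.2,2],[-18.6,-14.2,2],[-18.6,-14.2,2],[-18.6,-14.2,2],[-18.6,-14.2,2],[-18.6,-14.2,2],[-18.6,-14.2,2],[-18.6,-14.2,2],[-18.6,-14.2,2],[-18.6,-14.2,2]],"turn":[[0,0,8],[0,0,16],[0,0,24],[0,0,32],[0,0,40],[0,0,48],[0,0,56],[0,0,64],[0,0,72],[0,0,80],[0,0,88],[0,0,96],[0,0,102],[0,0,102]],"gripper":[1,1,1,1,1,1,1,1,1,1,1,1,1,1]}'
python3 snap.py 14
python3 - <<'E'
from h import *
go(.489,-.290,.014,-16.2)
E
```

```text
clock: 20.9
tcp_pos: [0.4896, -0.29, 0.1225]
eef_rot: [3.11, -0.444, 0.002]
contact_force: [-0.1, 0.6, -0.1]
grip_width: 0.0918
tcp bay [[-201.56504835 -413.03357624]] phi_b 258.03169266379143 21.05
travel [-0.1  0.  10.8] turnz 0.1 phi now -16.1
```

View pics/wrist14.png

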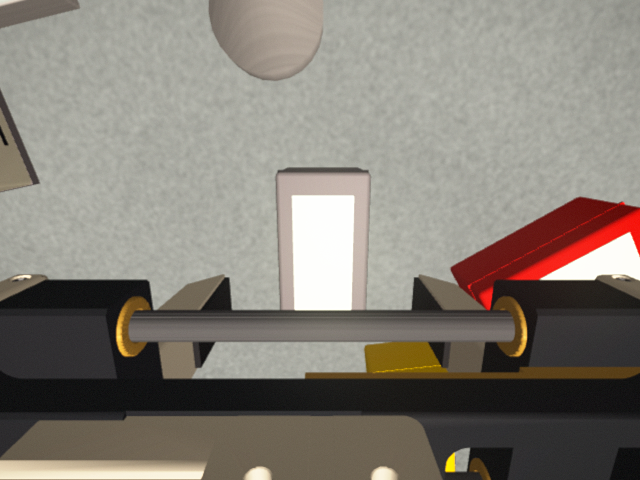

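View pics/side14.png

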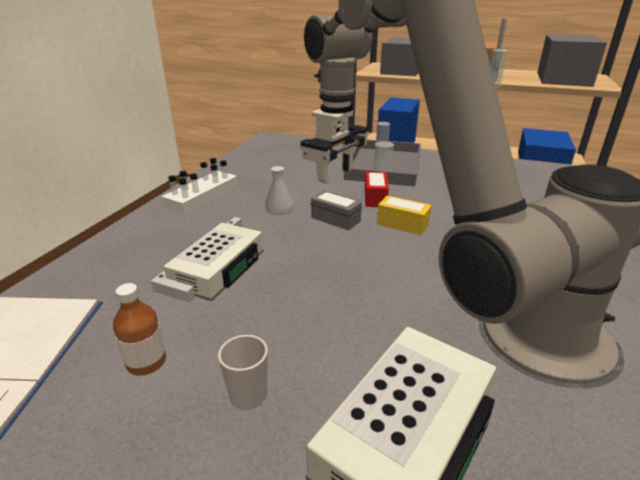

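View pics/m14.png

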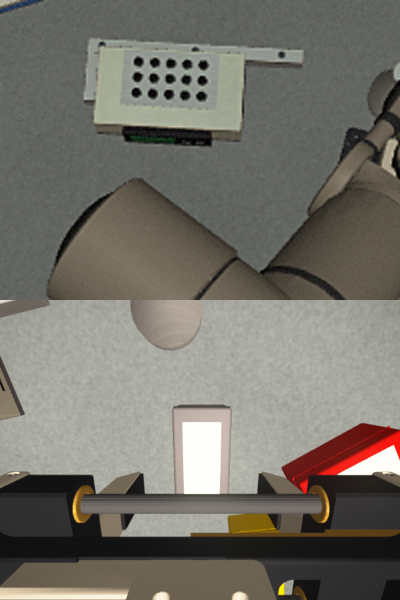

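```bash
python3 - <<'E'
from h import *
s=bot.state();M=Ro.from_rotvec(s['eef_rot']).as_matrix()
for uv in [(452,268),(280,172),(368,172),(485,305)]:
    w=ray('wrist',uv,.06)[0];print(uv,w.round(3),((w-s['tcp_pos'])@M*1000).round(0))
# top image heater
im=cv2.imread('pics/top14.png')
for a,q,k in measure_top(im):
    if a>2000: print(q.round(1).tolist()); 
E
```

```text
(452, 268) [ 0.455 -0.375  0.06 ] [-10.  91.  62.]
(280, 172) [ 0.55  -0.281  0.06 ] [ 55. -26.  62.]
(368, 172) [ 0.534 -0.335  0.06 ] [55. 30. 62.]
(485, 305) [ 0.421 -0.392  0.06 ] [-38. 117.  62.]
[[240.60000610351562, 191.0], [242.89999389648438, 148.3000030517578], [351.29998779296875, 154.1999969482422], [349.0, 196.89999389648438]]
```

```bash
python3 -m handwheel '{"travel":[[-0.3,0.1,4],[-0.3,0.1,8],[-0.3,0.1,10.6],[-0.3,0.1,10.6],[-0.3,0.1,10.6],[-0.3,0.1,10.6],[-0.3,0.1,10.6],[-0.3,0.1,10.6],[-0.3,0.1,10.6],[-0.3,0.1,8],[-0.3,0.1,5]],"turn":[[0,0,0],[0,0,0],[0,0,0],[0,0,0],[0,0,0],[0,0,0],[0,0,0],[0,0,0],[0,0,0],[0,0,0],[0,0,0]],"gripper":[1,1,1,1,0,0,0,0,0,0,0]}' 25
python3 snap.py 15; python3 - <<'E'
from h import *
p=frombay(-.080,-.262);go(p[0],p[1],.07,-4.1);go(p[0],p[1],.014,-4.1)
E
```

```text
clock: 22.15
tcp_pos: [0.4848, -0.2893, 0.0709]
eef_rot: [-3.108, 0.443, 0.006]
contact_force: [0.7, -1.0, -3.7]
grip_width: 0.0615
tcp bay [[-204.09221836 -414.03934993]] phi_b 257.8814333909762 22.3
travel [  8.9 -17.5   0.3] turnz -12.1 phi now -16.2
travel [  8.9 -17.5   5.9] turnz -12.1 phi now -16.2
```

View pics/wrist15.png

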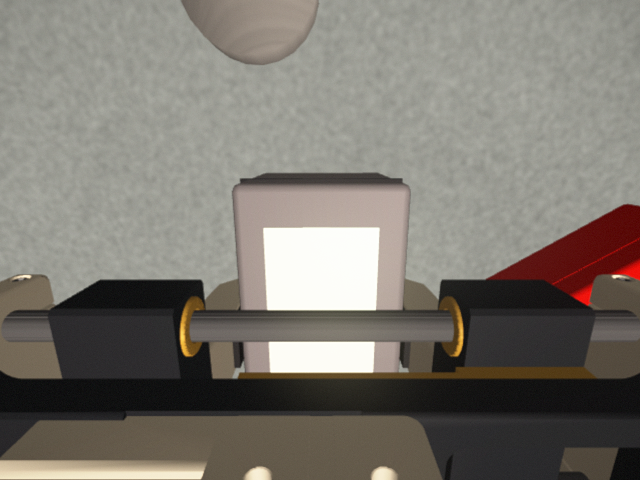

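```bash
python3 - <<'E'
from h import *
s=bot.state();M=Ro.from_rotvec(s['eef_rot']).as_matrix()
for uv in [(236,184),(408,184)]:
    w=ray('wrist',uv,s['tcp_pos'][2]+.045)[0];print(uv,w.round(3),((w-s['tcp_pos'])@M*1000).round(0))
E
python3 -m handwheel '{"travel":[[1,-3,-1],[3,-7,-1],[5,-11,-1],[7,-15,-1],[8.5,-17.5,-1],[8.5,-17.5,0],[8.5,-17.5,3],[8.5,-17.5,5],[8.5,-17.5,5.5],[8.5,-17.5,5.6],[8.5,-17.5,5.6]],"turn":[[0,0,-2],[0,0,-4],[0,0,-7],[0,0,-10],[0,0,-12],[0,0,-12],[0,0,-12],[0,0,-12],[0,0,-12],[0,0,-12],[0,0,-12]],"gripper":[0,0,0,0,0,0,0,0,0,0,0]}' 25
python3 snap.py 16
```

```text
(236, 184) [ 0.55  -0.28   0.118] [ 58. -28. -45.]
(408, 184) [ 0.534 -0.335  0.118] [ 58.  29. -45.]
clock: 23.4
tcp_pos: [0.6142, -0.1456, 0.0149]
eef_rot: [-3.138, 0.117, 0.007]
contact_force: [-4.9, 3.0, 6.8]
grip_width: 0.0618
tcp bay [[ -87.40917745 -260.08468095]] phi_b 269.8301113424611 23.55
```

View pics/wrist16.png

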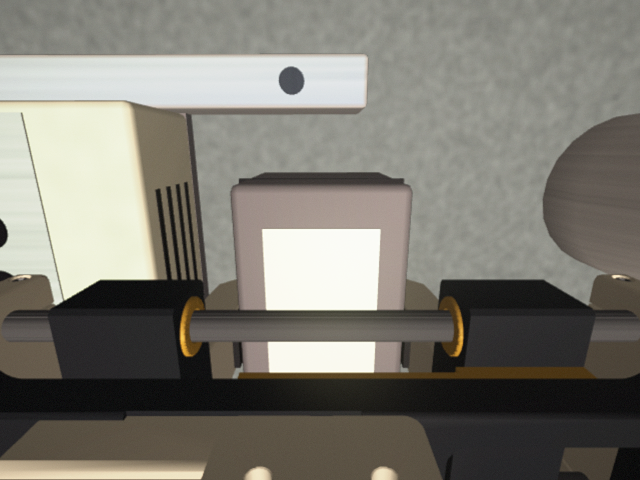

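View pics/s16.png

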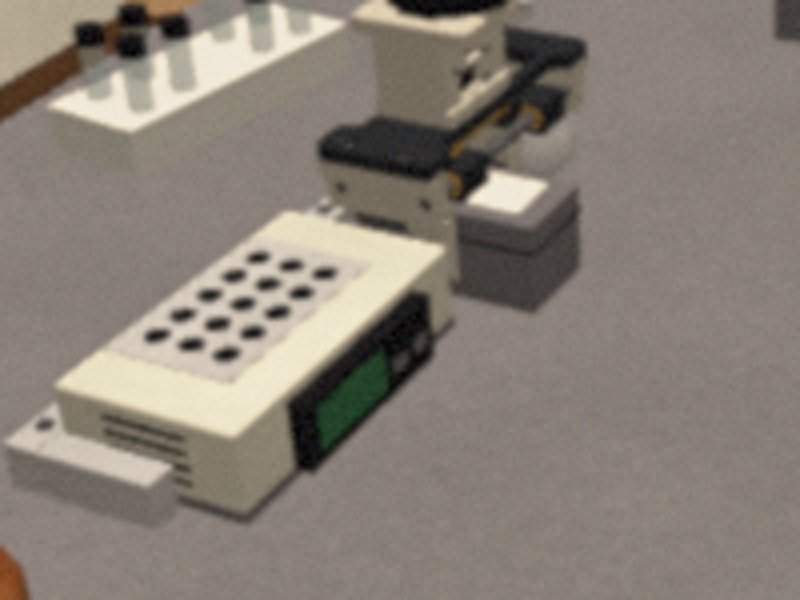

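```bash
python3 -m handwheel '{"travel":[[0.8,0,-0.1],[1.6,0,-0.1],[2.2,0,0],[2.6,0,0],[2.8,0,0],[2.8,0,0]],"turn":[[0,0,0],[0,0,0],[0,0,0],[0,0,0],[0,0,0],[0,0,0]],"gripper":[0,0,0,0,0,0]}'
python3 -m handwheel '{"travel":[[0.15,0,0],[0.3,0,0],[0.3,0,0]],"turn":[[0,0,0],[0,0,0],[0,0,0]],"gripper":[0,0,0]}'
python3 snap.py 17
```

```text
clock: 24.15
tcp_pos: [0.641, -0.148, 0.0149]
eef_rot: [-3.139, 0.115, 0.014]
contact_force: [-14.0, 0.5, 5.0]
grip_width: 0.0616
clock: 24.45
tcp_pos: [0.6413, -0.148, 0.0148]
eef_rot: [-3.138, 0.115, 0.023]
contact_force: [-24.2, 0.5, 11.4]
grip_width: 0.0617
tcp bay [[ -60.24354365 -260.49134206]] phi_b 269.91108594463844 24.6
```

View pics/wrist17.png

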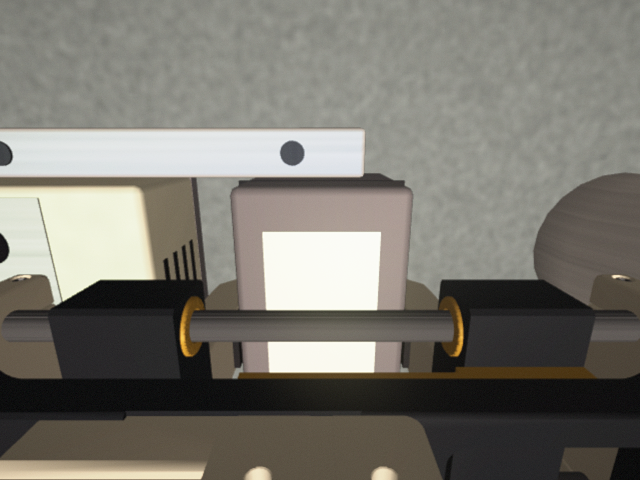

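```bash
python3 -m handwheel '{"travel":[[-0.3,0,0],[-0.3,0,0],[-0.3,0,0],[-0.3,0,0],[-0.3,0,-3],[-0.3,0,-6],[-0.3,0,-10],[-0.3,0,-14]],"turn":[[0,0,0],[0,0,0],[0,0,0],[0,0,0],[0,0,0],[0,0,0],[0,0,0],[0,0,0]],"gripper":[0.3,0.76,0.76,0.76,0.76,0.76,0.76,0.5]}'
python3 snap.py 18;python3 - <<'E'
from h import *
p=frombay(-.060,-.325);go(p[0],p[1],.15,85.9);go(p[0],p[1],.0215,85.9)
E
```

```text
clock: 25.4
tcp_pos: [0.6447, -0.1479, 0.157]
eef_rot: [-3.139, 0.115, -0.0]
contact_force: [1.4, 1.1, 0.0]
grip_width: 0.0657
tcp bay [[ -54.87496233 -260.69765464]] phi_b 269.88600234027876 25.55
travel [-0.5  6.4  1. ] turnz -90.1 phi now -4.2
travel [-0.6  6.4 13.8] turnz -90.1 phi now -4.2
```

View pics/wrist18.png

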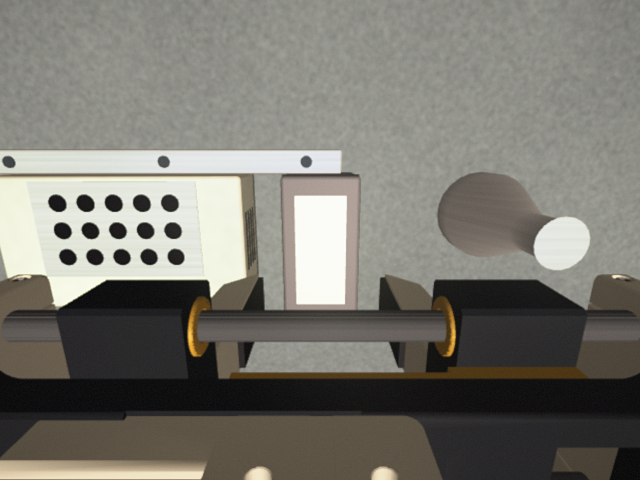

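View pics/s18.png

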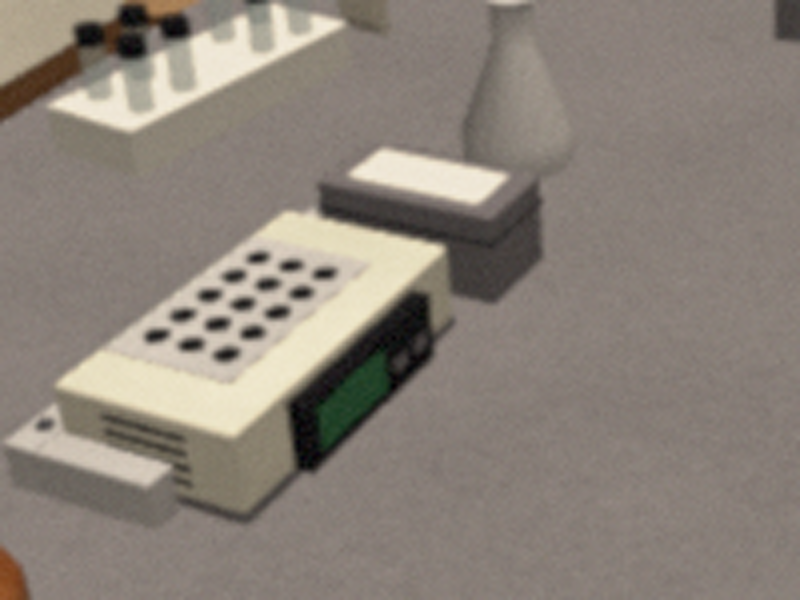

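```bash
python3 -m handwheel '{"travel":[[-0.5,2,0],[-0.5,4,0],[-0.5,6,0],[-0.5,6,0],[-0.5,6,0],[-0.5,6,0],[-0.5,6,0],[-0.5,6,0],[-0.5,6,0],[-0.5,6,0],[-0.5,6,0],[-0.5,6,0],[-0.5,6,4],[-0.5,6,8],[-0.5,6,12],[-0.5,6,13.4],[-0.5,6,13.4]],"turn":[[0,0,-8],[0,0,-16],[0,0,-24],[0,0,-32],[0,0,-40],[0,0,-48],[0,0,-56],[0,0,-64],[0,0,-72],[0,0,-80],[0,0,-88],[0,0,-90],[0,0,-90],[0,0,-90],[0,0,-90],[0,0,-90],[0,0,-90]],"gripper":[0,0,0,0,0,0,0,0,0,0,0,0,0,0,0,0,0]}'
python3 snap.py 19
```

```text
clock: 27.25
tcp_pos: [0.6334, -0.2067, 0.0186]
eef_rot: [-2.298, -2.134, 0.004]
contact_force: [0.0, 0.2, 0.2]
grip_width: 0.0005
tcp bay [[ -60.7661783  -320.76742373]] phi_b -0.1245367725692148 27.4
```

View pics/wrist19.png

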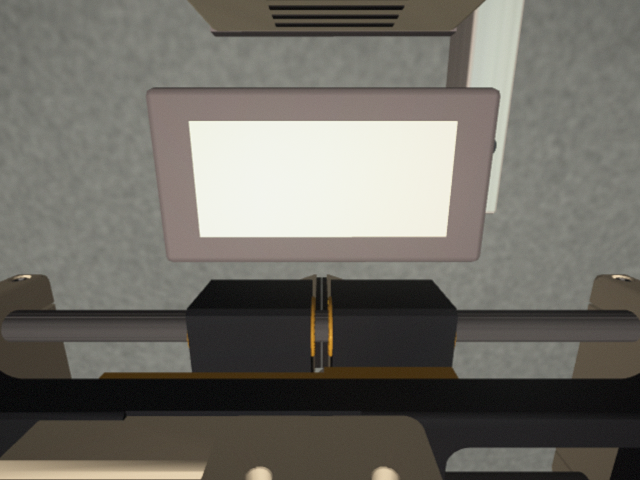

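View pics/s19.png

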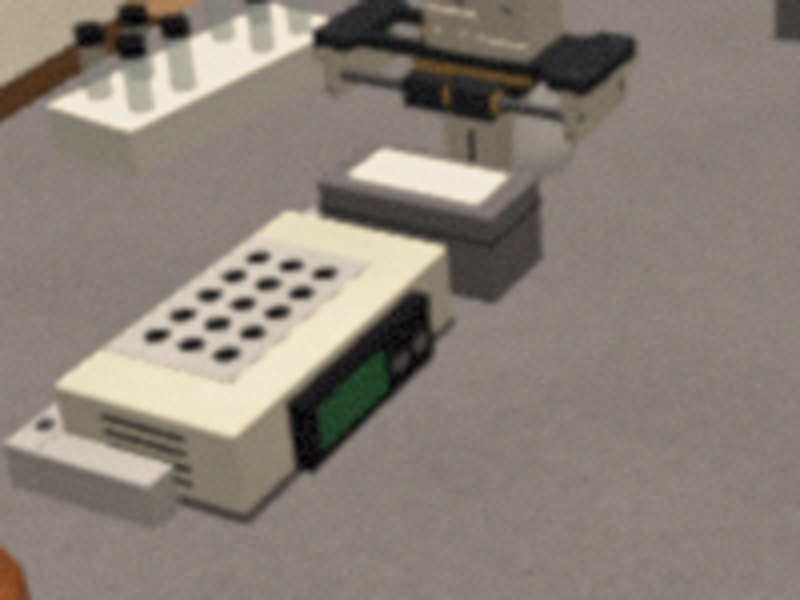

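```bash
python3 -m handwheel '{"travel":[[1,0,0],[1.8,0,0],[2.3,0,0],[2.8,0,0],[3.3,0,0],[3.8,0,0],[4.2,0,0],[4.5,0,0],[4.8,0,0],[4.8,0,0]],"turn":[[0,0,0],[0,0,0],[0,0,0],[0,0,0],[0,0,0],[0,0,0],[0,0,0],[0,0,0],[0,0,0],[0,0,0]],"gripper":[0,0,0,0,0,0,0,0,0,0]}'
python3 -m handwheel '{"travel":[[0.1,0,0],[0.2,0,0],[0.2,0,0]],"turn":[[0,0,0],[0,0,0],[0,0,0]],"gripper":[0,0,0]}'
python3 snap.py 20
```

```text
clock: 28.4
tcp_pos: [0.6385, -0.1589, 0.0215]
eef_rot: [-2.301, -2.138, -0.0]
contact_force: [0.3, -0.9, 1.2]
grip_width: 0.0007
clock: 28.7
tcp_pos: [0.6386, -0.1588, 0.0214]
eef_rot: [2.301, 2.137, -0.002]
contact_force: [0.2, -7.5, 1.3]
grip_width: 0.0002
tcp bay [[ -62.16193425 -271.487436  ]] phi_b -0.14290412654865747 28.85
```

View pics/wrist20.png

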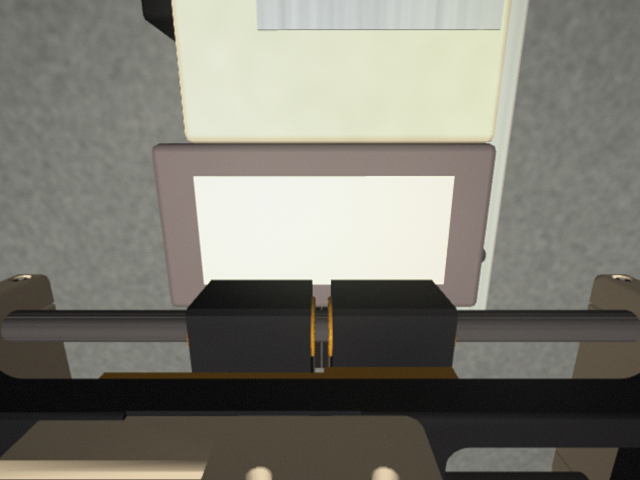

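View pics/s20.png

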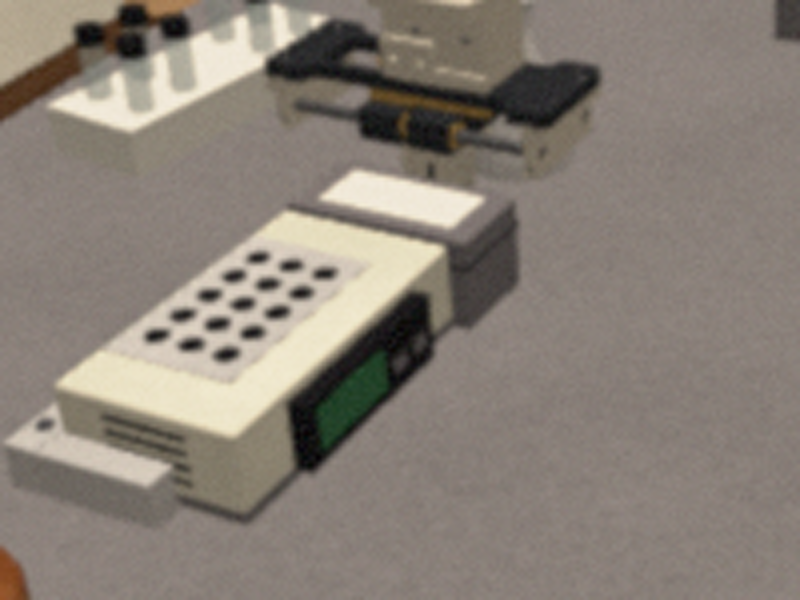

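```bash
python3 -m handwheel '{"travel":[[0.1,0,0],[0.2,0,0],[0.3,0,0],[0.3,0,0]],"turn":[[0,0,0],[0,0,0],[0,0,0],[0,0,0]],"gripper":[0,0,0,0]}'
python3 -m handwheel '{"travel":[[-1,0,0],[-2,0,0],[-2,0,-4],[-2,0,-8],[-1,-3,-8],[1,-7,-8],[3.3,-10.5,-8],[3.3,-10.5,-4],[3.3,-10.5,0],[3.3,-10.5,0]],"turn":[[0,0,0],[0,0,0],[0,0,0],[0,0,0],[0,0,0],[0,0,0],[0,0,0],[0,0,0],[0,0,0],[0,0,0]],"gripper":[0,0,0,0,0,0,0,0,0,0]}'
python3 snap.py 21
```

```text
clock: 29.25
tcp_pos: [0.6386, -0.1589, 0.0215]
eef_rot: [2.3, 2.135, -0.006]
contact_force: [-2.2, -18.2, -0.5]
grip_width: 0.0006
clock: 30.25
tcp_pos: [0.5329, -0.1123, 0.0174]
eef_rot: [-2.295, -2.132, 0.007]
contact_force: [-0.3, 1.1, -0.3]
grip_width: 0.0001
tcp bay [[-166.12877839 -234.20473707]] phi_b -0.12733335171722615 30.4
```

View pics/wrist21.png

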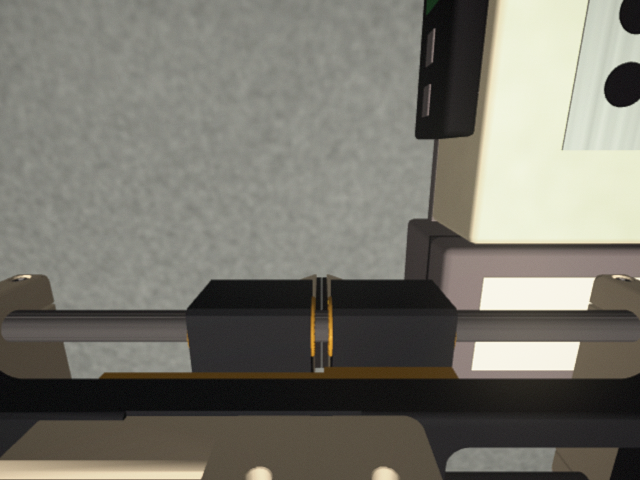

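```bash
python3 -m handwheel '{"travel":[[0,1,0],[0,1.8,0],[0,2.2,0],[0,2.5,0],[0,2.7,0],[0,2.8,0],[0,2.8,0]],"turn":[[0,0,0],[0,0,0],[0,0,0],[0,0,0],[0,0,0],[0,0,0],[0,0,0]],"gripper":[0,0,0,0,0,0,0]}'
python3 -m handwheel '{"travel":[[0,0.1,0],[0,0.2,0],[0,0.2,0]],"turn":[[0,0,0],[0,0,0],[0,0,0]],"gripper":[0,0,0]}'
python3 -c "
from h import *
s=bot.state();print(tobay(s['tcp_pos'][:2])*1000,s['contact_force'])"
```

```text
clock: 31.1
tcp_pos: [0.5639, -0.116, 0.0217]
eef_rot: [-2.301, -2.137, 0.002]
contact_force: [-4.5, 1.8, 4.0]
grip_width: 0.0004
clock: 31.4
tcp_pos: [0.5644, -0.116, 0.0217]
eef_rot: [-2.299, -2.136, 0.004]
contact_force: [-10.5, 0.1, 7.6]
grip_width: 0.0004
[[-139.21295718 -234.0106222 ]] [-10.54436311   0.06015309   7.55751469]
```

```bash
python3 -m handwheel '{"travel":[[0,-1,0],[0,-2,0],[2.5,-2,0],[4.9,-1.5,0],[4.9,-0.3,0],[4.9,0.3,0],[4.9,0.6,0],[4.9,0.9,0],[4.9,1.0,0],[4.9,1.1,0],[4.9,1.1,0]],"turn":[[0,0,0],[0,0,0],[0,0,0],[0,0,0],[0,0,0],[0,0,0],[0,0,0],[0,0,0],[0,0,0],[0,0,0],[0,0,0]],"gripper":[0,0,0,0,0,0,0,0,0,0,0]}'
python3 -c "
from h import *
s=bot.state();print(tobay(s['tcp_pos'][:2])*1000,s['contact_force'])"
```

```text
clock: 32.5
tcp_pos: [0.5781, -0.0683, 0.0215]
eef_rot: [-2.299, -2.134, 0.006]
contact_force: [-9.9, 0.7, 7.2]
grip_width: 0.0002
[[-128.92543067 -185.49363167]] [-9.94195315  0.73480238  7.19016013]
```

```bash
python3 -m handwheel '{"travel":[[0,-1.5,0],[0,-3.2,0],[3.5,-3.2,0],[7.5,-3.2,0],[11.5,-3.2,0],[15,-3.2,0],[16.9,-3,0],[16.9,-1.5,0],[16.9,-0.7,0],[16.9,-0.3,0],[16.9,-0.1,0],[16.9,0,0],[16.9,0.1,0],[16.9,0.1,0]],"turn":[[0,0,0],[0,0,0],[0,0,0],[0,0,0],[0,0,0],[0,0,0],[0,0,0],[0,0,0],[0,0,0],[0,0,0],[0,0,0],[0,0,0],[0,0,0],[0,0,0]],"gripper":[0,0,0,0,0,0,0,0,0,0,0,0,0,0]}'
python3 -c "
from h import *
s=bot.state();print(tobay(s['tcp_pos'][:2])*1000,s['contact_force'])"
python3 -m handwheel '{"travel":[[0,-1.5,0],[0,-3,0],[0,-5,-3],[-4,-8,-7],[-8,-9,-12],[-12,-9,-16],[-16,-9,-18],[-20,-9,-18],[-24,-9,-18],[-28,-9,-18],[-32,-9,-18],[-36,-9,-18],[-40,-9,-18],[-40,-9,-18]],"turn":[[0,0,0],[0,0,0],[0,0,0],[0,0,0],[0,0,0],[0,0,0],[0,0,0],[0,0,0],[0,0,0],[0,0,0],[0,0,0],[0,0,0],[0,0,0],[0,0,0]],"gripper":[0,0,0,0,0,0,0,0,0,0,0,0,0,0]}'
python3 snap.py 22
```

```text
clock: 33.9
tcp_pos: [0.5904, 0.1001, 0.0216]
eef_rot: [-2.298, -2.132, 0.01]
contact_force: [-14.0, 1.8, 11.0]
grip_width: 0.0004
[[-128.73885571  -16.66072013]] [-14.01584503   1.81228546  11.02836207]
clock: 35.3
tcp_pos: [0.4738, -0.297, 0.2012]
eef_rot: [2.308, 2.13, -0.002]
contact_force: [0.4, 0.4, -0.1]
grip_width: 0.0005
tcp bay [[-216.15671203 -415.9220692 ]] phi_b -0.2149379639941742 35.45
```

View pics/top22.png

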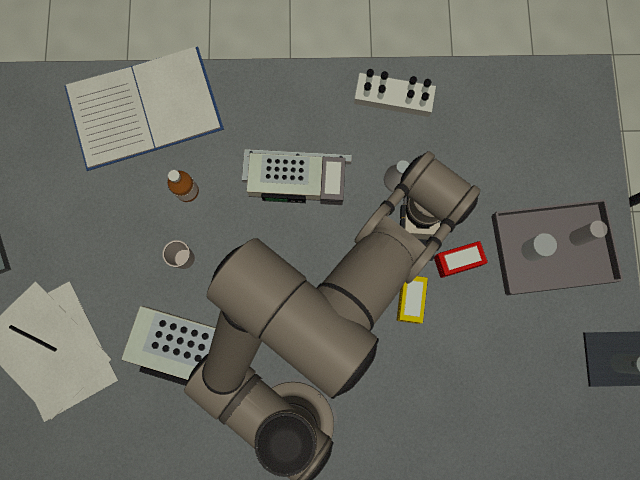

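View pics/s22.png

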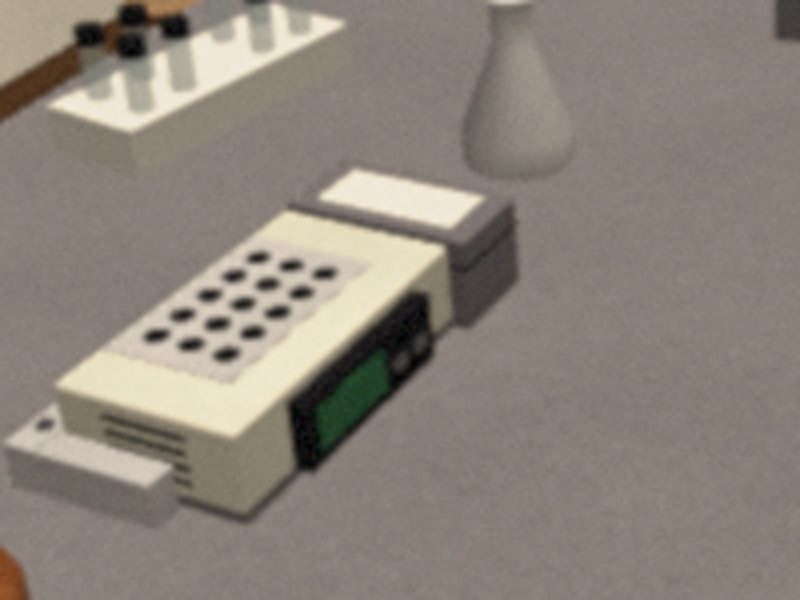

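```bash
python3 - <<'E'
from h import *
for n,b in [('side',(262,165,40,52)),('side',(108,283,64,94)),('side',(214,330,60,82)),('top',(160,165,45,40)),('top',(158,235,40,35))]:
    A=cv2.cvtColor(cv2.imread(f'pics/{n}0.png'),6).astype(np.float32);B=cv2.cvtColor(cv2.imread(f'pics/{n}22.png'),6).astype(np.float32)
    x,y,w,h=b;print(n,b,cv2.phaseCorrelate(A[y:y+h,x:x+w],B[y:y+h,x:x+w]))
print(bot.state()['contact_force']);print(bot.close_job())
E
```

```text
side (262, 165, 40, 52) ((0.08450816143104589, 0.09946245995618952), 0.953146101810314)
side (108, 283, 64, 94) ((0.04752449879638121, -0.029309101635391244), 1.019262161416312)
side (214, 330, 60, 82) ((-0.039188462038783456, -0.04776061816464505), 0.9497669806303801)
top (160, 165, 45, 40) ((0.43238835360970995, -0.028647942505244828), 1.0327486757437387)
top (158, 235, 40, 35) ((-0.03555022109167538, 0.00986518378800838), 0.9979554322030809)
[-0.19216397 -1.18565723  0.401702  ]
the job is handed in; nothing more can be done
None
```

The heater and the tip box are in place, and I handed the job in at about 35 s, with the gripper empty and clear of everything.

- **Heater:** I walked it in by pushing its bare front corners in turn. By my measurements it never turned more than about 20° from the stop. The last few millimetres onto the short cheek I did with one gentle push on its free side, not its front. In the end both front corners stopped at the same depth against the long rail, within 0.2 mm. A 25 N push towards the cheek moved nothing.
- **Panel:** I never saw it touched. The closest measured gap between finger and panel was about 3 mm.
- **Tip box:** I gripped it across its width, set it against the rail and pushed it sideways onto the heater. It stopped at the expected depth against the rail (0.2 mm off), and an 18 N sideways push left it in place against the heater.
- **Bystanders:** the flask, bottle and beaker did not shift in the side view, which agreed to within 0.15 px before and after. The top view put the bottle 0.4 px off; I took that as noise, since the side view shows no movement.
- **Forces:** the highest I read was about 53 N in total, while pushing a heater corner against the rail with the fingertips.
- **Measurements that disagreed:** the side camera was about 2 px off from the top one, which I corrected for. The contacts placed the stop about 2 mm nearer than my first image measurement, so I used the contact values.

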